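Put the juice in the mini fridge's door and shut it on the latch

ROBOT

A 6-joint arm with a two-finger parallel gripper is mounted at the origin on the work surface. World frame = base frame: x ahead of the robot, y to its left, z up, the work surface at z = 0. Lengths are in m, angles in rad, forces in N, time in s.
With the tool pointing down it reaches from about 0.275 to 0.875 m from the base axis. Payload 12.5 kg.
Tool frame: the origin (TCP) lies between the finger pads; the fingertips stand 14 mm ahead of it and the grasp point (between the pads) lies 5 mm behind it; z points along the fingers, y is the direction in which the jaws open and shut (so a half turn about z gives the same grasp; the last joint's range is limited). The gripper opens to 85 mm and grips with 20 to 120 N. Pads are 22 mm wide; open, the fingers measure 114 mm over their backs; the gripper's body (76 mm by 85 mm) begins 54 mm behind the grasp point. The pads swing forward as they close: fully open they stand 13 mm farther back than shut.
Start: joints at [1.21, 0.351, 1.652, -0, 1.139, -0.085], TCP at [0.15, 0.529, 0.245] pointing down, gripper open.
Joint ranges: [-2.75, 2.75], [-0.79, 2.1], [0.01, 2.65], [-1.57, 4.71], [0.07, 3.14], [-2.87, 2.87]. Speed limits (rad/s): [2.22, 2.22, 2.79, 3.14, 3.14, 3.14].

INTERFACE

Orientations are given as a unit quaternion [w, x, y, z].
In Python, from bench import monitor, eyes, env, spotter gives the robot as it stands.
- The arm moves only by the tool send_rows, never from a script. Its argument "series" is a list of rows, each an object with "travel": the shift along the tool's x, y, z scaled (see below), a list of three; "rotation": the turn, a rotation vector about the tool's x, y, z scaled (see below), a list of three. A call has 1 to 5 rows; each row is the pose to reach, as a shift and turn from the pose measured when the call began, along the tool's axes at that moment; what a row does not reach only later rows make up. The controller multiplies each number of a shift by 10 cm and each number of a turn by pi/2 rad. A row lasts 1/8 s, in which the tool goes at most 62.5 mm and 10.7 degrees, less where a joint would pass 70% of its speed; a pose out of reach is approached as far as the arm can. A call with a number of a shift or a turn outside -1 to 1 is refused whole. A call with a gripper value outside its range is refused whole. "grip" is the closure, from 0 (fully open) to 1 (shut), set as the call begins (left out, the last holds). The fingers move at their own pace and stop on an object; "newtons" is the grip in N (left out, the last holds). Time passes only in rows, so rows that repeat a pose let the fingers close. It gives the time, the measured TCP pose, the force and the opening at its end, in the units of the state.
- monitor.state(): the state, without advancing time (a new reading comes with each control period).
- eyes.get_image(name): name is "side" or "top"; returns the picture (400x640x3 uint8, red, green, blue); there is no depth.
- eyes.camera_info(name): a dict with "fx", "fy", "cx", "cy" (pixels), "R" (3x3) and "t" (3): a world point X has camera coordinates R X + t. Camera axes: x right, y down, z forward; pixel columns grow to the right and rows downward; lengths in m; the calibration is good to about 2 mm. A picture is of the moment at which its call begins. camera_info takes no time and is no camera call.
- env.close_job(): hands the job in, once; it reports no verdict.
Trained networks look in the newest picture that a camera, given by its name, has taken for a name from the list of things; names that differ only in an ending like _2 or _b are one class to them, and where a whole thing is asked for, a point or a joint stands for the part that bears it (a point fixed in the world has none). Each returns a list of dicts, best first, with "score" (0 to 1); they miss things now and then, are a little off and sometimes report something else, mostly with a low value. They report only what shows in the picture. A call takes as long as a camera call. They do not tell look-alikes from the thing itself.
- spotter.look_for(camera, target): "location" ([x, y, z] in m, in the coordinates of the camera as it stood for that picture, good to about 4 mm: the middle of the surface that is visible of it).
The state is a dict: "time": time; "q": joint angles; "dq": joint speeds; "joint_efforts": joint torques, N m; "ee_pos": TCP position; "tcp_rot": TCP orientation; "force": force on the tool from outside, world axes, zero at the start; "torque": the same for the moment, N m; "grip_width": finger opening in m.
Only numpy, scipy, OpenCV 4.12 (cv2) and the standard library are available. Lean on these libraries where they do the work, as an engineer would, in place of code of your own. Each camera call takes 0.05 s, during which the arm holds its last target.

TASK

The little fridge must not stand open while the mooncakes chill: stand the yellow juice bottle in the free middle bay of the rack inside the open door, set down, not dropped. Then push the door shut near its latch edge until the sprung tongue snaps in behind the strike and the door stays fully home by itself. Feel for the snap: press smoothly without slamming or ramming the door (never more than 20 N), and leave the other things on the table where they are.

Things in the scene. Friction and masses are not known exactly. Their poses are not given: they have to be found in the camera images.
- juice_bottle: Yellow plastic juice bottle with a red label and a white cap, standing on the table at the right; 156 mm tall, 50 mm in diameter, with a 33 mm wide, 22 mm high screw cap; 0.2 to 0.42 kg. Origin at the centre of its underside, z up along the bottle.
- water_bottle: Clear water bottle with a white label and a white cap, to be left alone; 156 mm tall, 50 mm in diameter, with a 33 mm wide, 22 mm high screw cap; 0.2 to 0.42 kg. Origin at the centre of its underside, z up along the bottle.
- tea_bottle: Dark brown tea bottle with a green label and a green cap, to be left alone; 156 mm tall, 50 mm in diameter, with a 33 mm wide, 22 mm high screw cap; 0.2 to 0.42 kg. Origin at the centre of its underside, z up along the bottle.
- fridge: White tabletop fridge shell, fixed on the table: 220 mm deep, 240 mm wide, 285 mm tall. Origin at the centre of its underside; x points to its back, z up; its front plane lies 100 mm from the origin on the -x side and the door hangs before it. Its front faces roughly to the world's -y. The hinge is at its +y side, nearer the robot.
- fridge_door (a joint): Angle of the pale green door, rad: 0 about shut, growing as it opens (starts about 1.0 to 1.35). The hinge is a little stiff, so the door stays where it is left. From about 0.09 to 0.04 on the latch, and below 0.03 the rubber seal, push back: left short of the snap the door springs ajar; latched, it rests between -0.028 and 0.028. Faster than 2 rad/s is a slam; over 20 N on the door strains the hinges.
- latch_tongue (a joint): How far the brass tongue is pressed into the door, m: 0 sprung out (10 mm proud), about 0.0075 as it passes the 5 mm steel pin of the strike. It is 20 mm high, sloped on the fridge side. The push needed at the scuff plate grows to some 8 to 13 N, sinks as the tip rides over the pin, and at the snap a hard rubber buffer takes up (12 N per mm, solid after 1.5 mm).
- tongue_tip (a point): Outer tip of the tongue, in the door's free edge 200 mm above the table. The strike's pin stands on the shell's side wall by the free edge. The strike is screwed on through slots, so the snap comes anywhere within 12 mm of door travel (door angle 0.035 to -0.028) and cannot be told from the listed poses.
- door_hinge (a point): Point on the upright hinge line, 146 mm above the table. The axes of this point, door_pocket and door_push turn with the door: x square out of the door's inner face (into the fridge when shut), y from the free edge towards the hinge, z up. The door is 226 mm wide, 40 mm thick, 22 to 270 mm above the table; its outer face is 51 mm to the -x side of the hinge line.
- door_pocket (a point): Centre of the floor of the free middle bay of the clear rack on the door's inner side: 100 mm above the table, 114 mm from the hinge line along the door. The bay is 60 x 60 mm inside; the door is one wall, the others are 4 mm thick and 43 mm high. The side bays hold a jar and a pot, up to 72 mm above the floor. The door's top edge is 170 mm above the floor.
- door_push (a point): Centre of the aluminium scuff plate (40 mm wide, 66 mm high) on the flat outer face of the door by its free edge: 203 mm from the hinge line, 235 mm above the table, 35 mm below the door's top. The face looks along this point's -x. Up to 145 mm above the table a pull handle stands 30 mm off the face. The fridge's top is 15 mm above the door's.
- bowl: White bowl, 144 mm wide, 50 mm high, to be left alone. Origin under its centre.
- cake_press: Cream plunger mould, 60 mm wide, 114 mm tall, standing, to be left alone. Origin under its centre.
- cake_box_1: Boxed mooncake (nearest the fridge of three at the table's far right), black tray 70 mm square with a clear cover, 52 mm high, to be left alone. Origin under its centre.
- cake_box_2: Boxed mooncake (in the middle of three at the table's far right), black tray 70 mm square with a clear cover, 52 mm high, to be left alone. Origin under its centre.
- cake_box_3: Boxed mooncake (farthest right of three at the table's far right), black tray 70 mm square with a clear cover, 52 mm high, to be left alone. Origin under its centre.
Mind the look-alikes: they are no part of the job. Several things have the shape of the juice_bottle; the one meant has the colours described above.

How it is judged:
By the outcome, as a careful person would: the job done as asked, in the order asked, and still so for the second after the job is handed in, with the robot touching nothing.
It also fails if it takes over 64 s, if anything falls off the work surface, if the arm or the gripper's body presses on something with over 40 N, if the wrist force passes 120 N, or if a joint passes its speed limit or range.

## Working session

There is one attempt and no reset: what is moved stays moved. The work goes in short steps, Python scripts to look and compute and a tool call to move; the robot and the scene stay as the last step left them, time stands still between calls to the robot, and variables do not carry over. Pictures are saved under pics/ and viewed, and the job is handed in when it is done.

Besides the shell and the picture viewer there is one more tool, called after "Call:" as name(argument=value, ...), one argument or row to a line, values as JSON. send_rows: Moves the arm, as the interface text tells. Shifts and turns lie within -1 to 1; 1 stands for 10 cm of shift or pi/2 rad of turn. Its arguments: {"type":"object","properties":{"series":{"type":"array"},"grip":{"type":"number"},"newtons":{"type":"number"}},"required":["series"]}

```bash
ls; mkdir -p pics
python3 - <<'E'
from bench import monitor, eyes, env, spotter
import cv2
print(monitor.state())
for n in ("side","top"):
    im=eyes.get_image(n); cv2.imwrite(f"pics/{n}0.png",im[:,:,::-1]); print(n,eyes.camera_info(n))
E
```

```text
pics
{'time': 0.0, 'q': array([ 1.21038162e+00,  3.51243469e-01,  1.65240916e+00,  5.92733531e-06,
        1.13911979e+00, -8.45794473e-02]), 'dq': array([-0.00059497, -0.0009113 ,  0.00199817,  0.00139955,  0.00047396,
        0.00061496]), 'joint_efforts': array([ 1.60997752e-03, -5.06099975e+01, -2.91406113e+01, -2.69393416e-05,
        4.58520706e-03, -7.03660234e-06]), 'ee_pos': array([0.14964556, 0.52892603, 0.24476013]), 'tcp_rot': array([-1.32791694e-04,  1.37482022e-01,  9.90504087e-01, -5.74747992e-04]), 'force': array([ 0.30007232,  0.0054786 , -0.85606549]), 'torque': array([-0.00433442, -0.00261533,  0.01923446]), 'grip_width': 0.08494320882417702}
side {'fx': 365.0918613650041, 'fy': 365.0918613650041, 'cx': 319.1966252886878, 'cy': 200.15195380818983, 'R': array([[-0.91178524, -0.41063017, -0.00552591],
       [-0.30500963,  0.68614726, -0.66043248],
       [ 0.27498509, -0.60048714, -0.7508651 ]]), 't': array([0.4642327 , 0.29366618, 0.90585452])}
top {'fx': 438.1501698545734, 'fy': 438.1501698545734, 'cx': 315.2873940572884, 'cy': 191.5117997184619, 'R': array([[-1.49380377e-01, -9.88779386e-01,  9.10281019e-04],
       [-9.66991352e-01,  1.45896417e-01, -2.08906582e-01],
       [ 2.06429715e-01, -3.20867779e-02, -9.77935178e-01]]), 't': array([1.01727222e-03, 5.85673669e-01, 1.14797965e+00])}
```

View pics/side0.png

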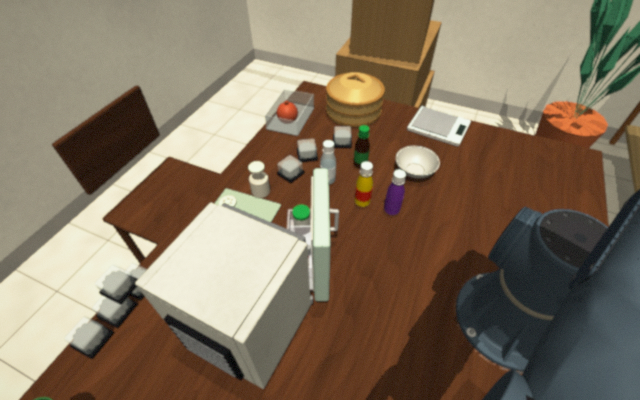

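View pics/top0.png

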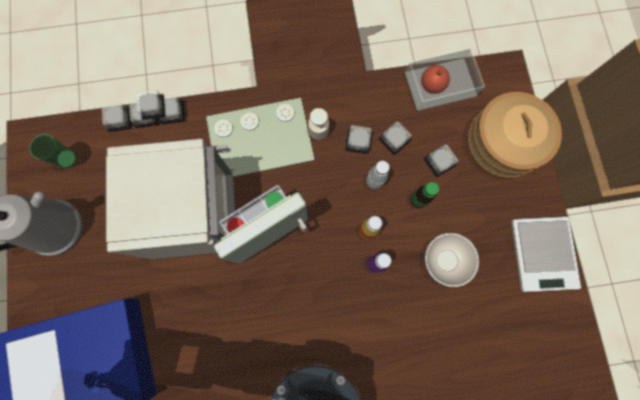

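```bash
cat > h.py <<'E'
import numpy as np, cv2
from scipy.spatial.transform import Rotation as Ro
from bench import monitor, eyes, env, spotter
C={n:eyes.camera_info(n) for n in ("side","top")}
def proj(n,X):
    c=C[n]; p=np.array(c['R'])@np.asarray(X)+c['t']; return np.array([c['fx']*p[0]/p[2]+c['cx'],c['fy']*p[1]/p[2]+c['cy']])
def ray(n,uv):
    c=C[n]; d=np.array([(uv[0]-c['cx'])/c['fx'],(uv[1]-c['cy'])/c['fy'],1]); R=np.array(c['R']); return -R.T@c['t'], R.T@d
def atz(n,uv,z):
    o,d=ray(n,uv); return o+d*(z-o[2])/d[2]
def tri(a,b):
    A=[];y=[]
    for n,uv in (("side",a),("top",b)):
        o,d=ray(n,uv); d=d/np.linalg.norm(d); P=np.eye(3)-np.outer(d,d); A.append(P); y.append(P@o)
    A=np.vstack(A); y=np.hstack(y); s=np.linalg.lstsq(A,y,rcond=None); return s[0], np.sqrt(s[1])
def w(n,loc):
    c=C[n]; return np.array(c['R']).T@(np.asarray(loc)-c['t'])
def pose():
    s=monitor.state(); q=s['tcp_rot']; return s, np.array(s['ee_pos']), Ro.from_quat([q[1],q[2],q[3],q[0]])
def tool(dp,R=None):
    s,p,r=pose(); return (r.inv().apply(dp))
E
python3 - <<'E'
from h import *
for t in ("juice_bottle","door_pocket","door_push","door_hinge","fridge","fridge_door","tongue_tip"):
  for n in ("side","top"):
    for d in spotter.look_for(n,t)[:4]:
        X=w(n,d['location']); print(t,n,round(d['score'],2),X.round(3),proj(n,X).round())
E
```

```text
juice_bottle side 0.96 [ 0.456 -0.201  0.082] [363. 188.]
juice_bottle side 0.69 [ 0.361 -0.208  0.091] [395. 193.]
juice_bottle top 0.84 [ 0.45  -0.208  0.113] [369. 229.]
juice_bottle top 0.67 [0.488 0.063 0.219] [258. 224.]
juice_bottle top 0.64 [ 0.362 -0.216  0.11 ] [378. 262.]
door_pocket side 0.63 [0.468 0.087 0.226] [319. 228.]
door_pocket side 0.39 [ 0.342 -0.455  0.025] [418. 160.]
door_pocket side 0.36 [ 0.713 -0.223  0.046] [290. 168.]
door_pocket top 0.92 [0.484 0.067 0.216] [257. 226.]
door_push side 0.59 [0.468 0.094 0.223] [318. 231.]
door_push top 0.92 [0.487 0.068 0.214] [257. 225.]
door_hinge side 0.7 [0.471 0.092 0.223] [317. 230.]
door_hinge side 0.41 [0.527 0.287 0.284] [245. 278.]
door_hinge top 0.97 [0.489 0.059 0.217] [260. 224.]
fridge top 0.67 [0.543 0.215 0.286] [184. 206.]
fridge_door side 0.74 [0.469 0.094 0.222] [318. 231.]
fridge_door side 0.43 [ 0.702 -0.325  0.044] [307. 150.]
fridge_door side 0.24 [0.525 0.286 0.286] [246. 278.]
fridge_door top 0.95 [0.493 0.062 0.218] [259. 222.]
```

Run:
```python
from h import *
a=cv2.imread("pics/side0.png");b=cv2.imread("pics/top0.png")
A=cv2.resize(a[110:310,210:430],None,fx=3,fy=3,interpolation=2)
B=cv2.resize(b[130:280,190:400],None,fx=3.8,fy=3.8,interpolation=2)
cv2.imwrite("pics/sc.png",A);cv2.imwrite("pics/tc.png",B)
print(proj("top",[.15,.529,.245]),proj("side",[.15,.529,.245]),proj("top",[0,0,0]))
```

```text
[ 56.76493793 413.16816806] [408.4347071  568.19256214] [315.67565703 415.04626426]
```

View pics/sc.png

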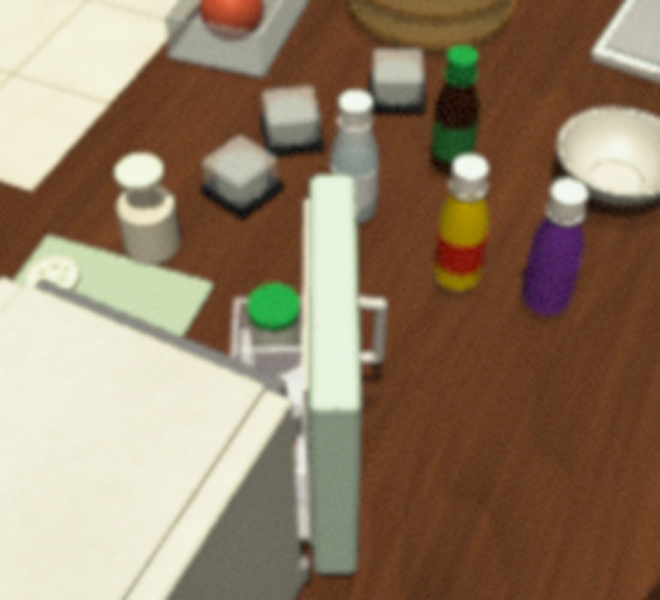

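View pics/tc.png

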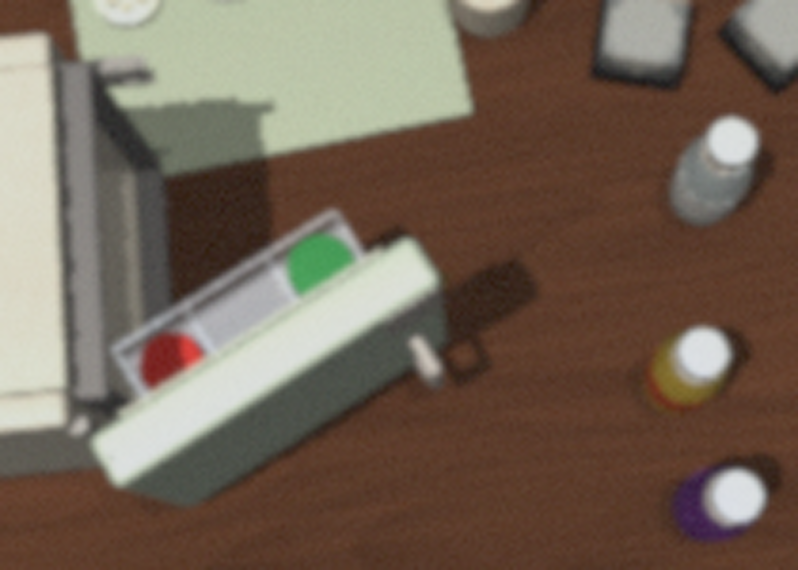

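Yellow bottle with red label and white cap: side (364,188), top (372,228). The others are the purple bottle (395,193)/(379,262), the clear bottle (328,162)/(377,175) and the dark tea bottle (362,147)/(425,195). Only the first matches in colour, and the crops confirm it. The door is open with its inner rack facing the fridge, and the middle bay is empty between the red and green lids.

Run:
```python
from h import *
T=lambda x,y:(x/3.8+190,y/3.8+130); S=lambda x,y:(x/3+210,y/3+110)
tt=dict(fi=T(410,240),fo=T(440,280),hi=T(95,440),ho=T(118,487)); ss=dict(fi=S(311,180),fo=S(355,180),hi=S(308,405),ho=S(358,408))
for k in tt: print(k,tri(ss[k],tt[k]),atz("top",tt[k],.27).round(4),atz("side",ss[k],.27).round(4))
print("bay floor z.1", atz("top",T(242,312),.1))
print("cap",tri(S(469,160),T(704,350)),atz("top",T(704,353),.156),atz("side",S(470,165),.156))
print("capwater",atz("top",T(732,140),.156)); print("cappurple",atz("top",T(736,495),.156)); print("tea",atz("top",(432,189),.156))
print("bottom", atz("side",S(459,290),0))
print("fridge front top", atz("top",T(50,40),.285),atz("top",T(62,425),.285),atz("top",(106,148),.285),atz("top",(109,250),.285))
```

```text
fi (array([ 0.53935871, -0.0397207 ,  0.26404997]), array([0.00092323])) [ 0.5374 -0.0399  0.27  ] [ 0.5374 -0.0341  0.27  ]
fo (array([ 0.51000589, -0.0546049 ,  0.26334641]), array([0.00273698])) [ 0.5107 -0.0541  0.27  ] [ 0.5054 -0.0483  0.27  ]
hi (array([0.44859709, 0.15965004, 0.26644192]), array([0.00189229])) [0.4469 0.1586 0.27  ] [0.4489 0.162  0.27  ]
ho (array([0.41817907, 0.14876181, 0.26705068]), array([0.00012469])) [0.4178 0.1482 0.27  ] [0.4175 0.1506 0.27  ]
bay floor z.1 [0.54044258 0.08428231 0.1       ]
cap (array([ 0.45895619, -0.21882053,  0.16405982]), array([0.00058164])) [ 0.45754973 -0.21980779  0.156     ] [ 0.45838345 -0.22106746  0.156     ]
capwater [ 0.59771607 -0.26435992  0.156     ]
cappurple [ 0.36332892 -0.2238448   0.156     ]
tea [ 0.52153569 -0.37805565  0.156     ]
bottom [ 0.44768885 -0.19911526  0.        ]
fridge front top [0.68899861 0.1576865  0.285     ] [0.45644563 0.1732827  0.285     ] [0.70425657 0.37917563 0.285     ] [0.47040597 0.38449573 0.285     ]
```

```bash
cat >> h.py <<'E'
def plan(P,yaw=None,n=4):
    """yaw: world angle of tool y (deg) for tool straight down"""
    s,p,r=pose(); d=r.inv().apply(np.asarray(P)-p)/.1
    rv=np.zeros(3)
    if yaw is not None:
        a=np.radians(yaw); y=np.array([np.cos(a),np.sin(a),0]); z=np.array([0,0,-1.]); x=np.cross(y,z)
        rv=(r.inv()*Ro.from_matrix(np.c_[x,y,z])).as_rotvec()
    m=rv/(np.pi/2)
    print("t",round(s['time'],2),"p",p.round(4),"w",round(s['grip_width'],4),"F",s['force'].round(2))
    print("full travel",d.round(3),"full rot",m.round(3),"deg",np.degrees(np.linalg.norm(rv)).round(1))
E
python3 - <<'E'
from h import *
plan([.22,.44,.27],114.6)
T=lambda x,y:(x/3.8+190,y/3.8+130)
print(atz("top",T(230,280),.143), atz("top",T(335,210),.143), atz("top",T(115,347),.143))
E
```

```text
t 0.8 p [0.1497 0.5292 0.2453] w 0.0851 F [-0.16 -0.43 -0.35]
full travel [-0.919 -0.667 -0.247] full rot [ 0.    -0.    -0.449] deg 40.4
[0.55537084 0.08468779 0.143     ] [0.59272036 0.00847814 0.143     ] [0.52168848 0.16592056 0.143     ]
```

Call:
send_rows(
  series=[
    {"travel":[-0.23,-0.17,-0.06],"rotation":[0,0,-0.11]},
    {"travel":[-0.46,-0.33,-0.12],"rotation":[0,0,-0.22]},
    {"travel":[-0.69,-0.5,-0.18],"rotation":[0,0,-0.33]},
    {"travel":[-0.92,-0.67,-0.25],"rotation":[0,0,-0.45]},
  ],
  grip=0,
)

```text
time: 1.3
ee_pos: [0.2205, 0.4389, 0.2705]
tcp_rot: [0.0, -0.216, 0.976, 0.0]
force: [0.4, 0.7, 0.6]
grip_width: 0.0855
```

Run:
```python
from h import *
plan([.27,.34,.27],114.6);plan([.29,.25,.27],114.6);
```

```text
t 1.3 p [0.2205 0.4389 0.2705] w 0.0855 F [0.39 0.71 0.55]
full travel [-0.031 -1.106  0.005] full rot [0.    0.    0.004] deg 0.4
t 1.3 p [0.2205 0.4389 0.2705] w 0.0855 F [0.39 0.71 0.55]
full travel [ 0.168 -2.006  0.005] full rot [0.    0.    0.004] deg 0.4
```

Call:
send_rows(
  series=[
    {"travel":[0.0,-0.33,0],"rotation":[0,0,0]},
    {"travel":[0.05,-0.66,0],"rotation":[0,0,0]},
    {"travel":[0.1,-1.0,0],"rotation":[0,0,0]},
  ],
)

```text
time: 1.68
ee_pos: [0.2539, 0.3431, 0.2706]
tcp_rot: [0.0, -0.216, 0.976, 0.0]
force: [0.8, 0.2, -0.0]
grip_width: 0.0856
```

Call:
send_rows(
  series=[
    {"travel":[0.1,-0.33,0],"rotation":[0,0,0]},
    {"travel":[0.2,-0.66,0],"rotation":[0,0,0]},
    {"travel":[0.3,-1.0,0],"rotation":[0,0,0]},
  ],
)

```text
time: 2.05
ee_pos: [0.269, 0.2387, 0.2707]
tcp_rot: [0.0, -0.217, 0.976, 0.0]
force: [0.9, 0.2, 0.6]
grip_width: 0.0854
```

Call:
send_rows(
  series=[
    {"travel":[0.1,-0.33,0],"rotation":[0,0,0]},
    {"travel":[0.2,-0.66,0],"rotation":[0,0,0]},
    {"travel":[0.3,-1.0,0],"rotation":[0,0,0]},
  ],
)

```text
time: 2.42
ee_pos: [0.2841, 0.1344, 0.2708]
tcp_rot: [0.001, -0.217, 0.976, 0.0]
force: [0.9, 0.3, 0.1]
grip_width: 0.0855
```

Call:
send_rows(
  series=[
    {"travel":[0.1,-0.33,0],"rotation":[0,0,0]},
    {"travel":[0.2,-0.66,0],"rotation":[0,0,0]},
    {"travel":[0.2,-1.0,0],"rotation":[0,0,0]},
  ],
)

```text
time: 2.8
ee_pos: [0.3082, 0.0342, 0.271]
tcp_rot: [0.001, -0.217, 0.976, 0.0]
force: [0.2, 0.1, -0.2]
grip_width: 0.0856
```

Call:
send_rows(
  series=[
    {"travel":[0.0,-0.33,0],"rotation":[0,0,0]},
    {"travel":[0.0,-0.66,0],"rotation":[0,0,0]},
    {"travel":[0.0,-1.0,0],"rotation":[0,0,0]},
  ],
)

```text
time: 3.18
ee_pos: [0.3509, -0.0576, 0.2713]
tcp_rot: [0.001, -0.216, 0.976, -0.0]
force: [0.3, 0.2, 0.3]
grip_width: 0.0856
```

Run:
```python
from h import *
plan([.458,-.2205,.25],114.6)
```

```text
t 3.17 p [ 0.3509 -0.0576  0.2713] w 0.0856 F [0.3  0.21 0.3 ]
full travel [-0.282 -1.929  0.215] full rot [-0.001  0.002  0.004] deg 0.4
```

Call:
send_rows(
  series=[
    {"travel":[-0.05,-0.33,0],"rotation":[0,0,0]},
    {"travel":[-0.1,-0.66,0],"rotation":[0,0,0]},
    {"travel":[-0.14,-0.98,0],"rotation":[0,0,0]},
  ],
)

```text
time: 3.55
ee_pos: [0.4055, -0.1416, 0.2714]
tcp_rot: [0.002, -0.216, 0.976, -0.0]
force: [0.8, 0.8, -0.2]
grip_width: 0.0856
```

Call:
send_rows(
  series=[
    {"travel":[-0.05,-0.33,0.05],"rotation":[0,0,0]},
    {"travel":[-0.1,-0.66,0.1],"rotation":[0,0,0]},
    {"travel":[-0.14,-0.95,0.2],"rotation":[0,0,0]},
    {"travel":[-0.14,-0.95,0.2],"rotation":[0,0,0]},
  ],
)

```text
time: 4.05
ee_pos: [0.4586, -0.2227, 0.2507]
tcp_rot: [0.001, -0.216, 0.976, 0.0]
force: [-0.8, 0.9, 0.0]
grip_width: 0.0852
```

Run:
```python
from h import *
plan([.458,-.2205,.15],114.6)
ims={n:eyes.get_image(n) for n in("side","top")}
s,p,r=pose(); 
for n,i in ims.items():
    u,v=proj(n,p); print(n,u,v)
a=cv2.resize(ims["side"][110:260,300:460,::-1],None,fx=2.4,fy=2.4); b=cv2.resize(ims["top"][150:300,310:470,::-1],None,fx=2.4,fy=2.4)
cv2.imwrite("pics/pre.png",np.hstack([a,b]))
```

```text
t 4.05 p [ 0.4586 -0.2227  0.2507] w 0.0852 F [-0.77  0.92  0.01]
full travel [-1.000e-03  2.200e-02  1.007e+00] full rot [0.    0.001 0.004] deg 0.3
side 370.10256163006727 138.78274577528933
top 381.52476961302807 216.77335646910188
```

View pics/pre.png

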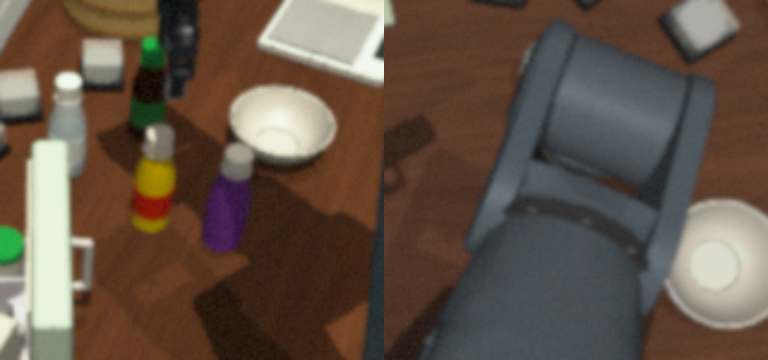

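Call:
send_rows(
  series=[
    {"travel":[0,0.02,0.35],"rotation":[0,0,0]},
    {"travel":[0,0.02,0.7],"rotation":[0,0,0]},
    {"travel":[0,0.02,1.0],"rotation":[0,0,0]},
  ],
)

```text
time: 4.53
ee_pos: [0.4571, -0.2187, 0.151]
tcp_rot: [0.002, -0.217, 0.976, 0.0]
force: [0.4, -0.2, 0.2]
grip_width: 0.0848
```

Call:
send_rows(
  series=[
    {"travel":[0,0,0.06],"rotation":[0,0,0]},
    {"travel":[0,0,0.13],"rotation":[0,0,0]},
    {"travel":[0,0,0.13],"rotation":[0,0,0]},
  ],
)

```text
time: 4.9
ee_pos: [0.4574, -0.2187, 0.1387]
tcp_rot: [0.002, -0.217, 0.976, -0.0]
force: [0.5, -0.2, 0.9]
grip_width: 0.0857
```

Call:
send_rows(
  series=[
    {"travel":[0,0,0],"rotation":[0,0,0]},
    {"travel":[0,0,0],"rotation":[0,0,0]},
    {"travel":[0,0,0],"rotation":[0,0,0]},
    {"travel":[0,0,0],"rotation":[0,0,0]},
    {"travel":[0,0,0],"rotation":[0,0,0]},
  ],
  grip=1,
  newtons=50,
)

```text
time: 5.52
ee_pos: [0.4578, -0.2189, 0.1392]
tcp_rot: [0.002, -0.217, 0.976, -0.001]
force: [0.6, 0.1, 5.2]
grip_width: 0.032
```

Call:
send_rows(
  series=[
    {"travel":[0,0,0],"rotation":[0,0,0]},
    {"travel":[0,0,0],"rotation":[0,0,0]},
    {"travel":[0,0,0],"rotation":[0,0,0]},
  ],
)

```text
time: 5.9
ee_pos: [0.4578, -0.2189, 0.1392]
tcp_rot: [0.002, -0.217, 0.976, -0.001]
force: [-0.9, -0.3, 2.1]
grip_width: 0.0321
```

Call:
send_rows(
  series=[
    {"travel":[0,0,-0.1],"rotation":[0,0,0]},
    {"travel":[0,0,-0.4],"rotation":[0,0,0]},
    {"travel":[0,0,-0.7],"rotation":[0,0,0]},
    {"travel":[0,0,-1],"rotation":[0,0,0]},
  ],
)

```text
time: 6.4
ee_pos: [0.4569, -0.2186, 0.2401]
tcp_rot: [0.002, -0.217, 0.976, -0.0]
force: [0.7, -0.2, -3.5]
grip_width: 0.0317
```

Call:
send_rows(
  series=[
    {"travel":[0,0,-0.3],"rotation":[0,0,0]},
    {"travel":[0,0,-0.6],"rotation":[0,0,0]},
    {"travel":[0,0,-1],"rotation":[0,0,0]},
  ],
)

```text
time: 6.78
ee_pos: [0.4557, -0.2181, 0.3407]
tcp_rot: [0.001, -0.217, 0.976, 0.001]
force: [0.5, -1.2, -3.6]
grip_width: 0.0318
```

Call:
send_rows(
  series=[
    {"travel":[0,0,-0.3],"rotation":[0,0,0]},
    {"travel":[0,0,-0.7],"rotation":[0,0,0]},
    {"travel":[0,0,-0.9],"rotation":[0,0,0]},
    {"travel":[0,0,-1],"rotation":[0,0,0]},
    {"travel":[0,0,-1],"rotation":[0,0,0]},
  ],
)

```text
time: 7.4
ee_pos: [0.4554, -0.2182, 0.4405]
tcp_rot: [0.001, -0.217, 0.976, 0.001]
force: [-0.3, -0.1, -4.2]
grip_width: 0.0315
```

Run:
```python
from h import *
plan([.5235,.0758,.44],114.6)
ims={n:eyes.get_image(n) for n in("side","top")}
cv2.imwrite("pics/l_s.png",ims["side"][:,:,::-1]);
b=cv2.resize(ims["top"][130:280,190:400,::-1],None,fx=3.8,fy=3.8,interpolation=2); cv2.imwrite("pics/l_t.png",b)
```

```text
t 7.4 p [ 0.4554 -0.2182  0.4405] w 0.0315 F [-0.32 -0.13 -4.18]
full travel [-1.861  2.376  0.011] full rot [0.001 0.001 0.005] deg 0.4
```

View pics/l_s.png

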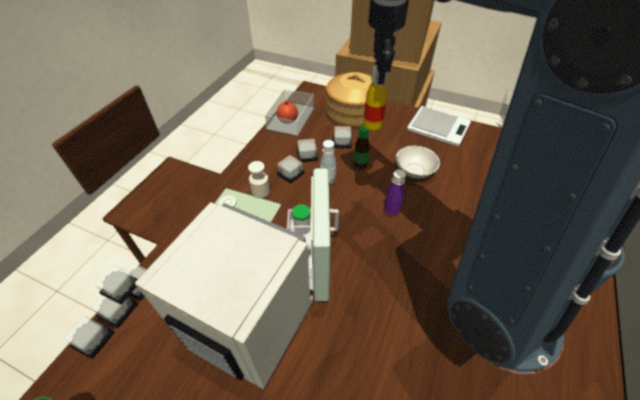

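View pics/l_t.png

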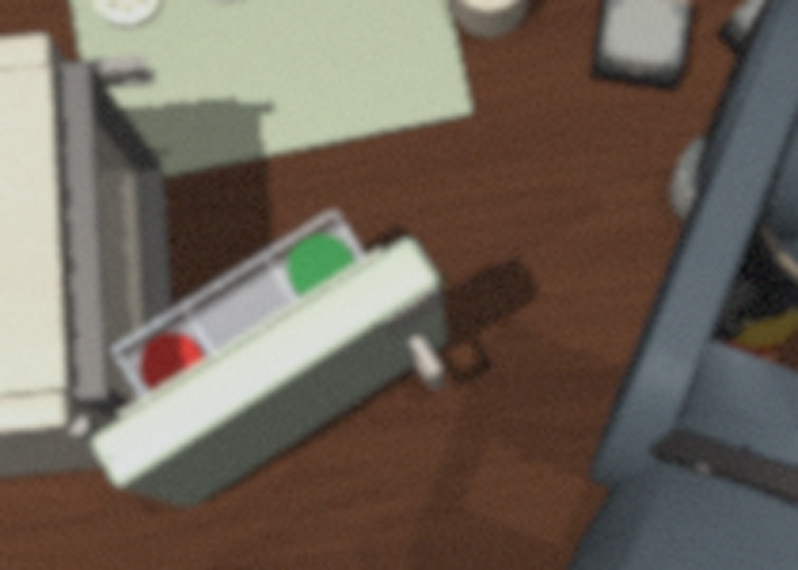

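```bash
cat >> h.py <<'E'
def door(Hx,Hy,th,pts):
    ex=np.array([np.cos(th),np.sin(th)]); ey=np.array([-np.sin(th),np.cos(th)])
    return [np.r_[np.array([Hx,Hy])+x*ex+y*ey,z] for x,y,z in pts]
E
cat > fit.py <<'E'
from h import *
from scipy.optimize import least_squares
T=lambda x,y:(x/3.8+190,y/3.8+130); S=lambda x,y:(x/3+210,y/3+110)
# door local: x out inner face, y toward hinge
names=[(-.011,-.227,.27),(-.051,-.227,.27),(-.011,-.001,.27),(-.051,-.001,.27)]
obs=[("top",0,T(410,240)),("top",1,T(440,280)),("top",2,T(95,440)),("top",3,T(118,487)),("side",0,S(311,180)),("side",1,S(355,180)),("side",2,S(308,405)),("side",3,S(358,408))]
def f(q):
    P=door(*q,names); return np.hstack([proj(n,P[i])-uv for n,i,uv in obs])
s=least_squares(f,[.459,.1715,.43]); print(s.x.round(4),np.degrees(s.x[2]),s.fun.reshape(-1,2).round(1).tolist())
q=s.x
bay=[(x,y,z) for z in(.143,.1) for x,y in((-.011,-.084),(.049,-.084),(.049,-.144),(-.011,-.144))]
pocket=door(*q,[(.019,-.114,.1)])[0]; push=door(*q,[(-.051,-.203,.235)])[0]; print("pocket",pocket,"push",push)
for n,sc in(("top",(190,130,3.8,"tc")),("side",(210,110,3,"sc"))):
    im=cv2.imread(f"pics/{sc[3]}.png"); g=lambda X:tuple(int(v) for v in ((proj(n,X)-np.array(sc[:2]))*sc[2]))
    for pts,c in((names,(0,0,255)),(bay[:4],(255,0,0)),(bay[4:],(0,160,0))):
        P=[g(X) for X in door(*q,pts)]; 
        if pts is names: P=[P[0],P[1],P[3],P[2]]
        cv2.polylines(im,[np.array(P)],True,c,1)
    cv2.imwrite(f"pics/ov_{n}.png",im)
E
python3 fit.py
```

```text
[0.4598 0.1709 0.4234] 24.259480252606423 [[-0.1, -2.4], [1.5, 1.6], [-3.3, -1.0], [-0.2, 1.9], [-1.0, -2.4], [1.0, -2.4], [-1.3, 1.1], [2.1, 0.0]]
pocket [0.52394545 0.07477876 0.1       ] push [ 0.49669427 -0.0351229   0.235     ]
```

View pics/ov_top.png

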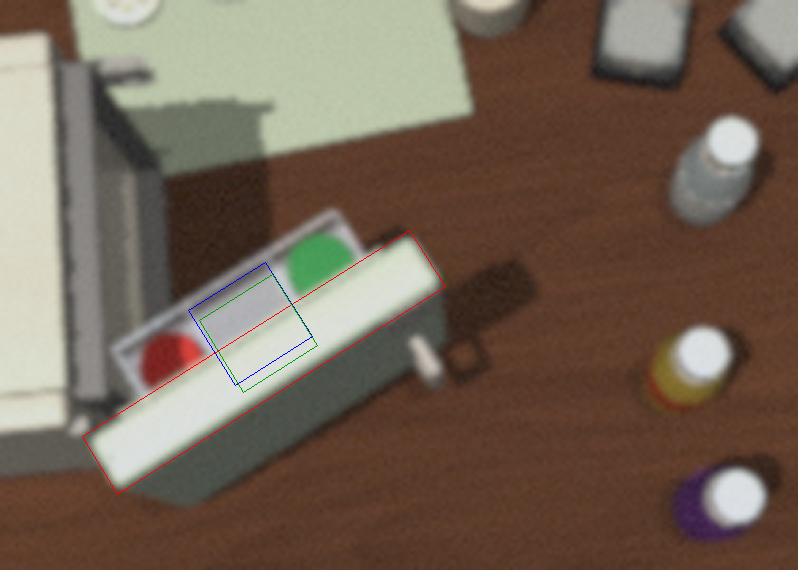

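View pics/ov_side.png

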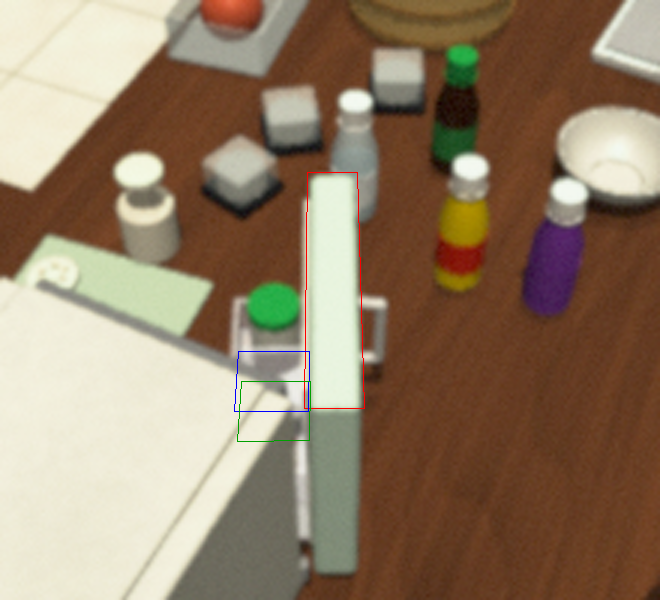

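Run:
```python
from h import *
s,p,r=pose()
im=cv2.imread("pics/l_s.png"); x0,y0=345,40
c=cv2.resize(im[y0:y0+100,x0:x0+70],None,fx=6,fy=6,interpolation=2)
for k in range(0,160,10):
    u=(proj("side",p-[0,0,.001*k])-[x0,y0]+.5)*6; cv2.circle(c,tuple(int(v) for v in u),2,(255,0,255),-1)
cv2.imwrite("pics/held.png",c)
```

```text
(no output)
```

View pics/held.png

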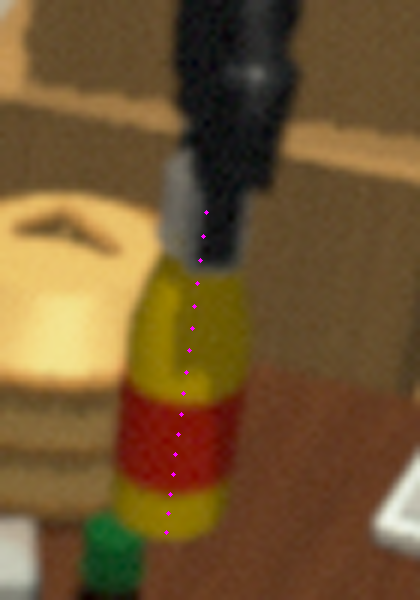

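Call:
send_rows(
  series=[
    {"travel":[-0.1,0.13,0],"rotation":[0,0,0]},
    {"travel":[-0.27,0.35,0],"rotation":[0,0,0]},
    {"travel":[-0.45,0.57,0],"rotation":[0,0,0]},
    {"travel":[-0.63,0.8,0],"rotation":[0,0,0]},
  ],
)

```text
time: 8.0
ee_pos: [0.4786, -0.1172, 0.4392]
tcp_rot: [-0.0, -0.217, 0.976, 0.002]
force: [-0.5, -1.1, -3.9]
grip_width: 0.0313
```

Call:
send_rows(
  series=[
    {"travel":[-0.2,0.27,0],"rotation":[0,0,0]},
    {"travel":[-0.4,0.53,0],"rotation":[0,0,0]},
    {"travel":[-0.62,0.8,0],"rotation":[0,0,0]},
  ],
)

```text
time: 8.38
ee_pos: [0.5007, -0.0166, 0.439]
tcp_rot: [-0.001, -0.217, 0.976, 0.002]
force: [0.5, -0.1, -3.5]
grip_width: 0.0316
```

Run:
```python
from h import *
plan([.525,.076,.44],114.3)
```

```text
t 8.38 p [ 0.5007 -0.0166  0.439 ] w 0.0316 F [ 0.53 -0.06 -3.47]
full travel [-0.612  0.736 -0.008] full rot [ 0.002 -0.     0.008] deg 0.8
```

Call:
send_rows(
  series=[
    {"travel":[-0.2,0.25,0],"rotation":[0,0,0]},
    {"travel":[-0.4,0.5,0],"rotation":[0,0,0]},
    {"travel":[-0.55,0.66,0],"rotation":[0,0,0]},
    {"travel":[-0.61,0.73,0],"rotation":[0.002,0,0.008]},
    {"travel":[-0.61,0.73,0],"rotation":[0.002,0,0.008]},
  ],
)

```text
time: 9.0
ee_pos: [0.5249, 0.0757, 0.4388]
tcp_rot: [-0.001, -0.211, 0.977, 0.0]
force: [0.3, -0.5, -3.7]
grip_width: 0.0315
```

Run:
```python
from h import *
plan([.525,.076,.29],114.3)
ims={n:eyes.get_image(n) for n in("side","top")}
b=ims["side"][60:310,200:440,::-1]; cv2.imwrite("pics/h_s.png",cv2.resize(b,None,fx=2.4,fy=2.4,interpolation=2))
cv2.imwrite("pics/h_t.png",cv2.resize(ims["top"][130:280,190:400,::-1],None,fx=3.8,fy=3.8,interpolation=2))
```

```text
t 9.0 p [0.5249 0.0757 0.4388] w 0.0315 F [ 0.34 -0.52 -3.69]
full travel [-4.000e-03  1.000e-03  1.488e+00] full rot [ 0.001 -0.001  0.001] deg 0.1
```

View pics/h_s.png

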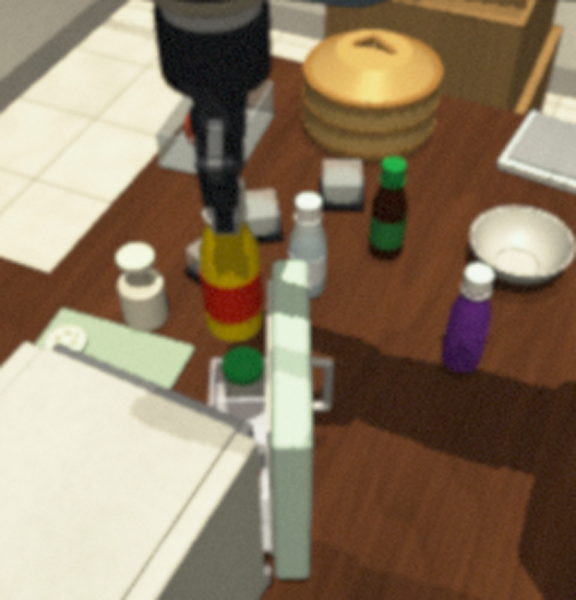

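View pics/h_t.png

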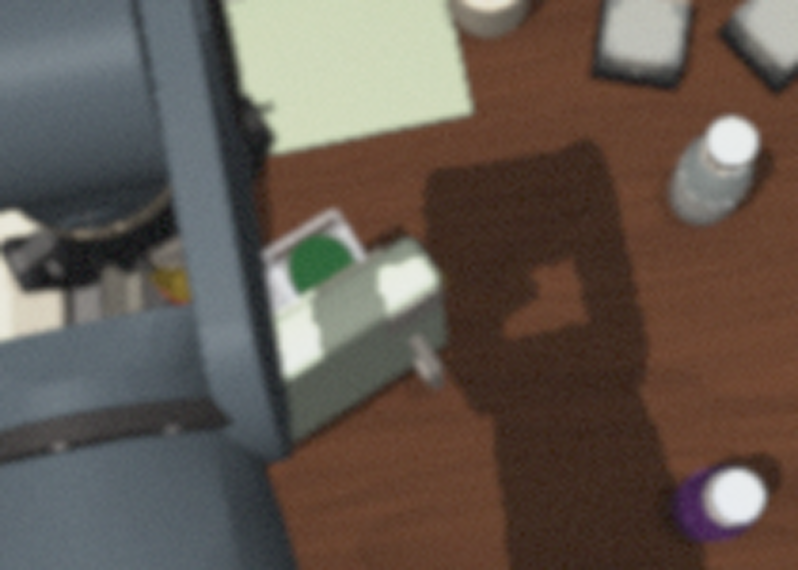

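Call:
send_rows(
  series=[
    {"travel":[0,0,0.2],"rotation":[0,0,0]},
    {"travel":[0,0,0.45],"rotation":[0,0,0]},
    {"travel":[0,0,0.7],"rotation":[0,0,0]},
    {"travel":[0,0,0.95],"rotation":[0,0,0]},
    {"travel":[0,0,1.0],"rotation":[0,0,0]},
  ],
)

```text
time: 9.72
ee_pos: [0.5241, 0.0742, 0.3379]
tcp_rot: [-0.002, -0.21, 0.978, 0.0]
force: [0.5, -0.7, -3.3]
grip_width: 0.0317
```

Run:
```python
from h import *
plan([.525,.076,.24],114.3); s,p,r=pose()
x0,y0=260,110
c=cv2.resize(eyes.get_image("side")[y0:y0+150,x0:x0+120,::-1],None,fx=4,fy=4,interpolation=2)
g=lambda X:tuple(int(v) for v in (proj("side",X)-[x0,y0]+.5)*4)
for k in range(0,140,10): cv2.circle(c,g(p-[0,0,.001*k]),2,(255,0,255),-1)
q=[.4602,.1715,.4234]
for z in(.1,.143):
  cv2.polylines(c,[np.array([g(X) for X in door(*q,[(x,y,z) for x,y in((-.011,-.084),(.049,-.084),(.049,-.144),(-.011,-.144))])])],True,(255,0,0),1)
cv2.imwrite("pics/d_s.png",c)
```

```text
t 9.72 p [0.5241 0.0742 0.3379] w 0.0317 F [ 0.47 -0.66 -3.34]
full travel [-0.018  0.011  0.979] full rot [ 0.001 -0.002 -0.   ] deg 0.2
```

View pics/d_s.png

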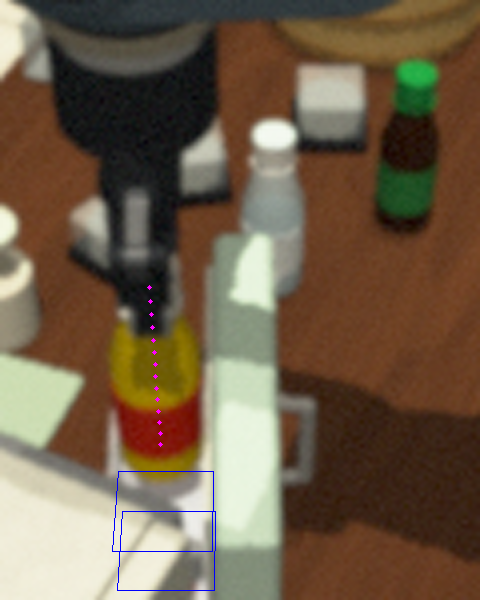

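Call:
send_rows(
  series=[
    {"travel":[-0.02,0.01,0.15],"rotation":[0.001,-0.002,0]},
    {"travel":[-0.02,0.01,0.3],"rotation":[0.001,-0.002,0]},
    {"travel":[-0.02,0.01,0.42],"rotation":[0.001,-0.002,0]},
    {"travel":[-0.02,0.01,0.5],"rotation":[0.001,-0.002,0]},
  ],
)

```text
time: 10.28
ee_pos: [0.5256, 0.0761, 0.2875]
tcp_rot: [0.0, -0.21, 0.978, -0.0]
force: [0.1, 0.1, -2.5]
grip_width: 0.0316
```

Run:
```python
from h import *
plan([.525,.076,.24],114.3); s,p,r=pose()
x0,y0=260,110
c=cv2.resize(eyes.get_image("side")[y0:y0+150,x0:x0+120,::-1],None,fx=4,fy=4,interpolation=2)
cv2.imwrite("pics/d2_s.png",c)
```

```text
t 10.28 p [0.5256 0.0761 0.2875] w 0.0316 F [ 0.08  0.08 -2.49]
full travel [0.006 0.002 0.475] full rot [-0.  0. -0.] deg 0.0
```

View pics/d2_s.png

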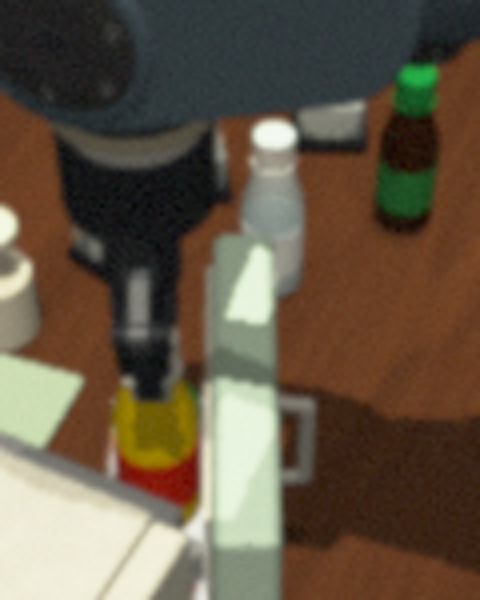

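Call:
send_rows(
  series=[
    {"travel":[0,0,0.08],"rotation":[0,0,0]},
    {"travel":[0,0,0.16],"rotation":[0,0,0]},
    {"travel":[0,0,0.24],"rotation":[0,0,0]},
    {"travel":[0,0,0.32],"rotation":[0,0,0]},
    {"travel":[0,0,0.38],"rotation":[0,0,0]},
  ],
)

```text
time: 10.95
ee_pos: [0.5253, 0.0761, 0.2482]
tcp_rot: [-0.0, -0.21, 0.978, 0.0]
force: [0.5, 0.2, -2.3]
grip_width: 0.0318
```

Call:
send_rows(
  series=[
    {"travel":[0,0,0.02],"rotation":[0,0,0]},
    {"travel":[0,0,0.04],"rotation":[0,0,0]},
    {"travel":[0,0,0.06],"rotation":[0,0,0]},
  ],
)

```text
time: 11.32
ee_pos: [0.5254, 0.0761, 0.2423]
tcp_rot: [-0.0, -0.21, 0.978, 0.0]
force: [0.3, 0.4, -3.2]
grip_width: 0.0318
```

Nearly at the floor; no contact with the walls. Now 1 mm steps.

Call:
send_rows(
  series=[
    {"travel":[0,0,0.01],"rotation":[0,0,0]},
    {"travel":[0,0,0.02],"rotation":[0,0,0]},
  ],
)

```text
time: 11.58
ee_pos: [0.5254, 0.0761, 0.2403]
tcp_rot: [-0.0, -0.21, 0.978, 0.0]
force: [-0.4, 0.7, -2.9]
grip_width: 0.0316
```

Call:
send_rows(
  series=[
    {"travel":[0,0,0.01],"rotation":[0,0,0]},
    {"travel":[0,0,0.01],"rotation":[0,0,0]},
  ],
)

```text
time: 11.82
ee_pos: [0.5255, 0.0761, 0.2393]
tcp_rot: [-0.0, -0.21, 0.978, 0.0]
force: [-0.7, -0.5, -3.8]
grip_width: 0.0318
```

Call:
send_rows(
  series=[
    {"travel":[0,0,0.01],"rotation":[0,0,0]},
    {"travel":[0,0,0.01],"rotation":[0,0,0]},
  ],
)

```text
time: 12.08
ee_pos: [0.5259, 0.0761, 0.2391]
tcp_rot: [0.001, -0.21, 0.978, -0.0]
force: [-0.5, -0.6, 5.2]
grip_width: 0.0317
```

Call:
send_rows(
  series=[
    {"travel":[0,0,0.01],"rotation":[0,0,0]},
    {"travel":[0,0,0.01],"rotation":[0,0,0]},
  ],
)

```text
time: 12.32
ee_pos: [0.5263, 0.0762, 0.239]
tcp_rot: [0.002, -0.21, 0.978, -0.0]
force: [-0.7, 0.1, 7.5]
grip_width: 0.0317
```

Call:
send_rows(
  series=[
    {"travel":[0,0,-0.01],"rotation":[0,0,0]},
    {"travel":[0,0,-0.01],"rotation":[0,0,0]},
    {"travel":[0,0,-0.01],"rotation":[0,0,0]},
    {"travel":[0,0,-0.01],"rotation":[0,0,0]},
  ],
  grip=0.2,
)

```text
time: 12.82
ee_pos: [0.5263, 0.0762, 0.24]
tcp_rot: [0.001, -0.21, 0.978, -0.0]
force: [-0.8, -1.1, 0.2]
grip_width: 0.068
```

Call:
send_rows(
  series=[
    {"travel":[0,0,0],"rotation":[0,0,0]},
    {"travel":[0,0,0],"rotation":[0,0,0]},
  ],
)

```text
time: 13.08
ee_pos: [0.5263, 0.0762, 0.2399]
tcp_rot: [0.001, -0.21, 0.978, -0.0]
force: [0.5, 0.4, 0.2]
grip_width: 0.0682
```

Call:
send_rows(
  series=[
    {"travel":[0,0,-0.1],"rotation":[0,0,0]},
    {"travel":[0,0,-0.4],"rotation":[0,0,0]},
    {"travel":[0,0,-0.7],"rotation":[0,0,0]},
    {"travel":[0,0,-1],"rotation":[0,0,0]},
  ],
)

```text
time: 13.58
ee_pos: [0.526, 0.0762, 0.3417]
tcp_rot: [0.002, -0.21, 0.978, -0.0]
force: [0.0, 0.2, 0.3]
grip_width: 0.0685
```

Run:
```python
from h import *
plan([.48,-.06,.34],114.3)
x0,y0=230,120
cv2.imwrite("pics/r_s.png",cv2.resize(eyes.get_image("side")[y0:y0+150,x0:x0+150,::-1],None,fx=4,fy=4,interpolation=2))
cv2.imwrite("pics/r_t.png",cv2.resize(eyes.get_image("top")[130:280,190:400,::-1],None,fx=3.8,fy=3.8,interpolation=2))
```

```text
t 13.57 p [0.526  0.0762 0.3417] w 0.0685 F [0.   0.16 0.28]
full travel [ 0.979 -1.053  0.015] full rot [-0.001  0.002 -0.   ] deg 0.2
```

View pics/r_s.png

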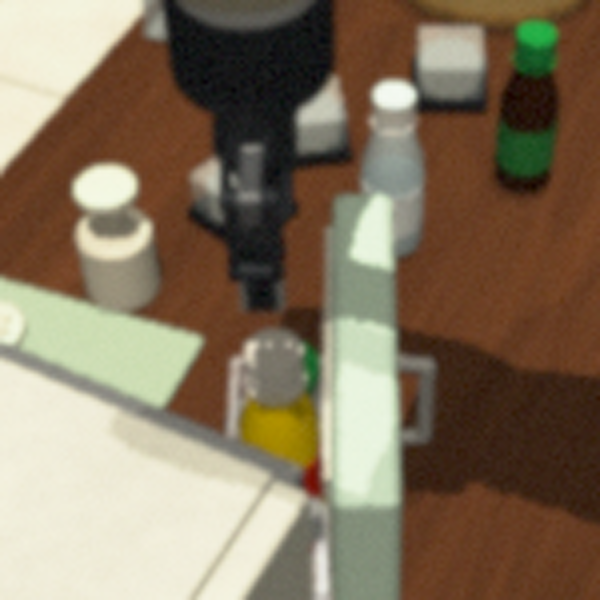

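View pics/r_t.png

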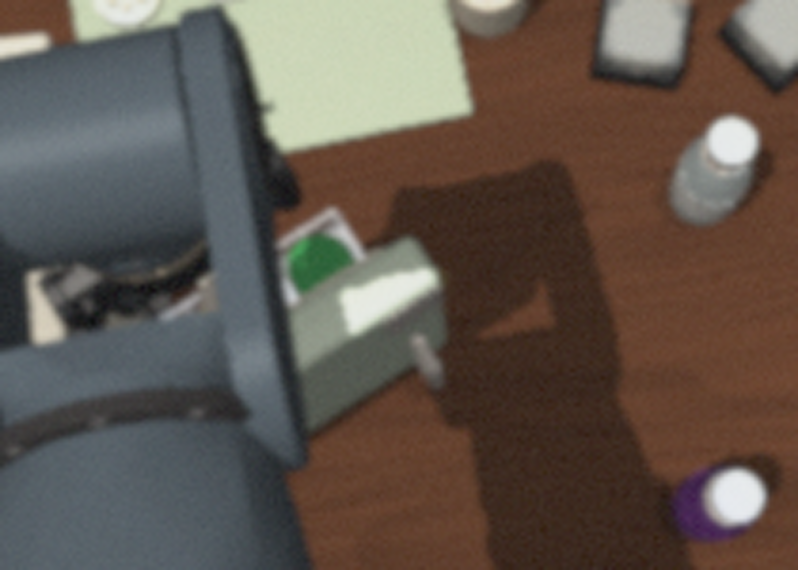

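Bottle stands upright in the bay and the door has not moved. Now the push: close the fingers and go around to the outer side.

Run:
```python
from h import *
plan([.4415,-.06,.34],114.3); print(monitor.state()['q'].round(3))
```

```text
t 13.68 p [0.527  0.0762 0.3438] w 0.0682 F [-0.82  0.14 -0.1 ]
full travel [ 1.34  -0.89   0.029] full rot [-0.002  0.005 -0.   ] deg 0.5
[ 0.056  0.23   1.569  0.     1.334 -1.938]
```

Call:
send_rows(
  series=[
    {"travel":[0.2,-0.13,-0.1],"rotation":[0,0,0.11]},
    {"travel":[0.4,-0.26,-0.1],"rotation":[0,0,0.22]},
    {"travel":[0.6,-0.4,-0.1],"rotation":[0,0,0.33]},
    {"travel":[0.8,-0.53,-0.1],"rotation":[0,0,0.44]},
    {"travel":[1,-0.67,-0.1],"rotation":[0,0,0.55]},
  ],
  grip=1,
  newtons=40,
)

```text
time: 14.3
ee_pos: [0.4626, -0.0265, 0.353]
tcp_rot: [0.004, 0.221, 0.975, 0.001]
force: [0.8, -0.3, -0.6]
grip_width: 0.0001
```

Call:
send_rows(
  series=[
    {"travel":[0,0,0],"rotation":[0,0,0.11]},
    {"travel":[0,0,0],"rotation":[0,0,0.22]},
    {"travel":[0,0,0],"rotation":[0,0,0.33]},
    {"travel":[0,0,0],"rotation":[0,0,0.44]},
    {"travel":[0,0,0],"rotation":[0,0,0.55]},
  ],
)

```text
time: 14.92
ee_pos: [0.4625, -0.0265, 0.3528]
tcp_rot: [0.003, 0.611, 0.791, 0.003]
force: [0.3, 0.5, -0.2]
grip_width: 0.0
```

Call:
send_rows(
  series=[
    {"travel":[0,0,0],"rotation":[0,0,0.11]},
    {"travel":[0,0,0],"rotation":[0,0,0.22]},
    {"travel":[0,0,0],"rotation":[0,0,0.33]},
    {"travel":[0,0,0],"rotation":[0,0,0.44]},
    {"travel":[0,0,0],"rotation":[0,0,0.55]},
  ],
)

```text
time: 15.55
ee_pos: [0.4623, -0.0264, 0.3526]
tcp_rot: [0.001, 0.888, 0.46, 0.004]
force: [0.4, 0.2, 0.6]
grip_width: -0.0001
```

Run:
```python
from h import *
plan([.4415,-.06,.34],-65.7); print(monitor.state()['q'].round(3))
plan([.4415,-.06,.24],-65.7)
```

```text
t 15.55 p [ 0.4623 -0.0264  0.3526] w -0.0001 F [0.37 0.15 0.61]
full travel [-0.395  0.023  0.124] full rot [ 0.003 -0.004  0.339] deg 30.5
[-0.159  0.087  1.717  0.002  1.33   0.455]
t 15.55 p [ 0.4623 -0.0264  0.3526] w -0.0001 F [0.37 0.15 0.61]
full travel [-0.4    0.017  1.124] full rot [ 0.003 -0.004  0.339] deg 30.5
```

Call:
send_rows(
  series=[
    {"travel":[-0.15,0.01,0],"rotation":[0,0,0.11]},
    {"travel":[-0.3,0.02,0.05],"rotation":[0,0,0.22]},
    {"travel":[-0.4,0.02,0.1],"rotation":[0.003,-0.004,0.34]},
    {"travel":[-0.4,0.02,0.12],"rotation":[0.003,-0.004,0.34]},
  ],
)

```text
time: 16.05
ee_pos: [0.4407, -0.0605, 0.3401]
tcp_rot: [-0.0, 0.978, 0.21, -0.0]
force: [0.5, -0.2, -0.3]
grip_width: 0.0001
```

Call:
send_rows(
  series=[
    {"travel":[0,0,0.3],"rotation":[0,0,0]},
    {"travel":[0,0,0.65],"rotation":[0,0,0]},
    {"travel":[0,0,0.97],"rotation":[0,0,0]},
    {"travel":[0,0,0.97],"rotation":[0,0,0]},
  ],
)

```text
time: 16.55
ee_pos: [0.4398, -0.0599, 0.2417]
tcp_rot: [-0.001, 0.977, 0.212, -0.002]
force: [-0.3, -0.8, 0.6]
grip_width: 0.0001
```

Run:
```python
from h import *
plan([.4415,-.06,.24],-65.7); s,p,r=pose(); print(r.as_matrix().round(3).tolist())
x0,y0=200,90
cv2.imwrite("pics/p_s.png",cv2.resize(eyes.get_image("side")[y0:y0+200,x0:x0+250,::-1],None,fx=3,fy=3,interpolation=2))
cv2.imwrite("pics/p_t.png",cv2.resize(eyes.get_image("top")[130:280,190:400,::-1],None,fx=3.8,fy=3.8,interpolation=2))
```

```text
t 16.55 p [ 0.4398 -0.0599  0.2417] w 0.0001 F [-0.35 -0.79  0.65]
full travel [0.015 0.008 0.017] full rot [-0.002  0.002  0.002] deg 0.3
[[0.91, 0.414, -0.004], [0.414, -0.91, 0.002], [-0.003, -0.003, -1.0]]
```

View pics/p_s.png

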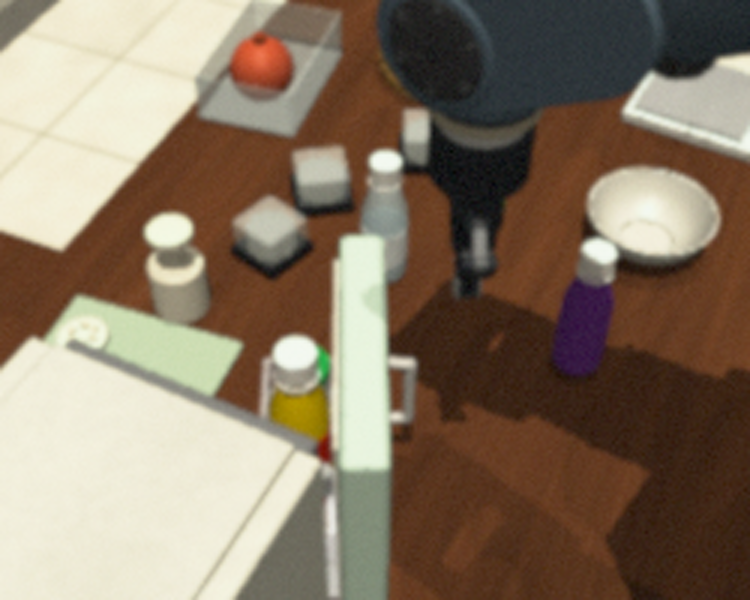

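View pics/p_t.png

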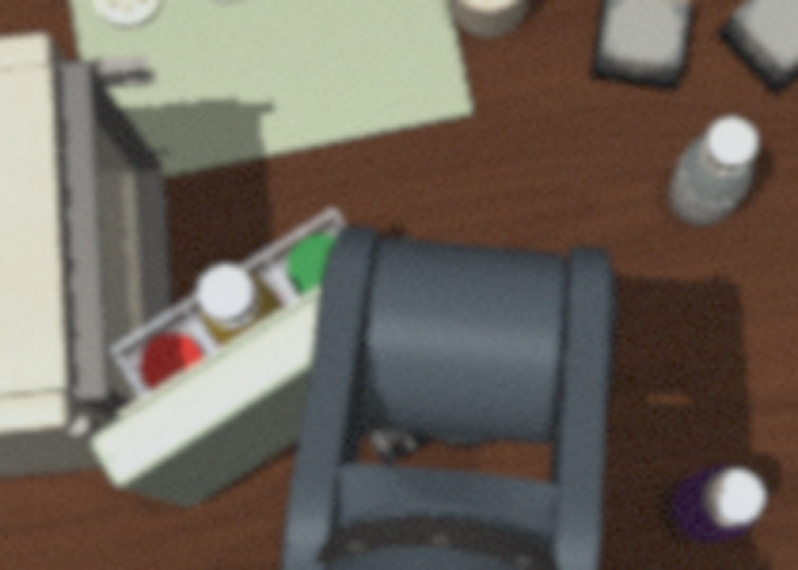

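Call:
send_rows(
  series=[
    {"travel":[0.1,0,0.015],"rotation":[0,0,0]},
    {"travel":[0.2,0,0.015],"rotation":[0,0,0]},
    {"travel":[0.3,0,0.015],"rotation":[0,0,0]},
    {"travel":[0.4,0,0.015],"rotation":[0,0,0]},
    {"travel":[0.42,0,0.015],"rotation":[0,0,0]},
  ],
)

```text
time: 17.27
ee_pos: [0.48, -0.0427, 0.2425]
tcp_rot: [-0.0, 0.977, 0.211, 0.0]
force: [0.5, 0.3, 0.7]
grip_width: -0.0001
```

Call:
send_rows(
  series=[
    {"travel":[0.03,0,0],"rotation":[0,0,0]},
    {"travel":[0.06,0,0],"rotation":[0,0,0]},
  ],
)

```text
time: 17.52
ee_pos: [0.4855, -0.0402, 0.2425]
tcp_rot: [-0.0, 0.977, 0.211, 0.0]
force: [-1.2, -0.1, -0.3]
grip_width: 0.0003
```

Call:
send_rows(
  series=[
    {"travel":[0.03,0,0],"rotation":[0,0,0]},
    {"travel":[0.05,0,0],"rotation":[0,0,0]},
  ],
)

```text
time: 17.77
ee_pos: [0.4902, -0.0381, 0.2425]
tcp_rot: [-0.0, 0.977, 0.211, 0.0]
force: [-2.7, -1.4, 0.9]
grip_width: -0.0002
```

```bash
cat >> h.py <<'E'
H=np.array([.4602,.1713]); 
def arc(ths,off=.060,z=.2415):
    s,p,r=pose(); Rm=r.as_matrix(); th0=np.arctan2(Rm[1,0],Rm[0,0])
    rel=p[:2]-H; e=np.array([np.cos(th0),np.sin(th0)]); print("t",round(s['time'],2),"th_tool",th0.round(4),"doorframe",(rel@e).round(4),(rel@[-e[1],e[0]]).round(4),"z",p[2].round(4),"F",s['force'].round(1),"Fn",(s['force'][:2]@e).round(2),"q6",s['q'][5].round(2))
    for th in ths:
        X=door(*H,th,[(-off,-.203,z)])[0]; d=r.inv().apply(X-p)/.1; print(round(th,4),d.round(3).tolist(),round(-(th-th0)/(np.pi/2),4))
E
python3 - <<'E'
from h import *
arc(np.array([.46,.5,.55,.6,.65]))
E
```

```text
t 17.77 th_tool 0.4255 doorframe -0.0591 -0.2031 z 0.2425 F [-2.7 -1.4  0.9] Fn -3.03 q6 0.97
0.46 [0.062, 0.018, 0.01] -0.022
0.5 [0.144, 0.038, 0.01] -0.0474
0.55 [0.248, 0.058, 0.01] -0.0793
0.6 [0.353, 0.072, 0.011] -0.1111
0.65 [0.458, 0.081, 0.011] -0.1429
```

Call:
send_rows(
  series=[
    {"travel":[0.06,0.018,0.01],"rotation":[0,0,-0.022]},
    {"travel":[0.144,0.038,0.01],"rotation":[0,0,-0.047]},
    {"travel":[0.248,0.058,0.01],"rotation":[0,0,-0.079]},
    {"travel":[0.353,0.072,0.01],"rotation":[0,0,-0.111]},
    {"travel":[0.458,0.081,0.01],"rotation":[0,0,-0.143]},
  ],
)

```text
time: 18.4
ee_pos: [0.5363, -0.0266, 0.242]
tcp_rot: [0.0, 0.947, 0.321, 0.001]
force: [0.4, -1.0, 5.0]
grip_width: -0.0
```

Run:
```python
from h import *
arc(np.array([.7,.75,.8,.85,.9]))
```

```text
t 18.4 th_tool 0.6532 doorframe -0.0599 -0.2034 z 0.242 F [ 0.4 -1.   5. ] Fn -0.27 q6 0.78
0.7 [0.094, 0.022, 0.005] -0.0298
0.75 [0.197, 0.045, 0.005] -0.0616
0.8 [0.302, 0.062, 0.005] -0.0934
0.85 [0.407, 0.074, 0.006] -0.1253
0.9 [0.513, 0.081, 0.006] -0.1571
```

Run:
```python
from h import *
x0,y0=200,90
cv2.imwrite("pics/q_s.png",cv2.resize(eyes.get_image("side")[y0:y0+200,x0:x0+250,::-1],None,fx=3,fy=3,interpolation=2))
print(monitor.state()['force'])
```

```text
[-0.30394862 -0.44166232  1.82894997]
```

View pics/q_s.png

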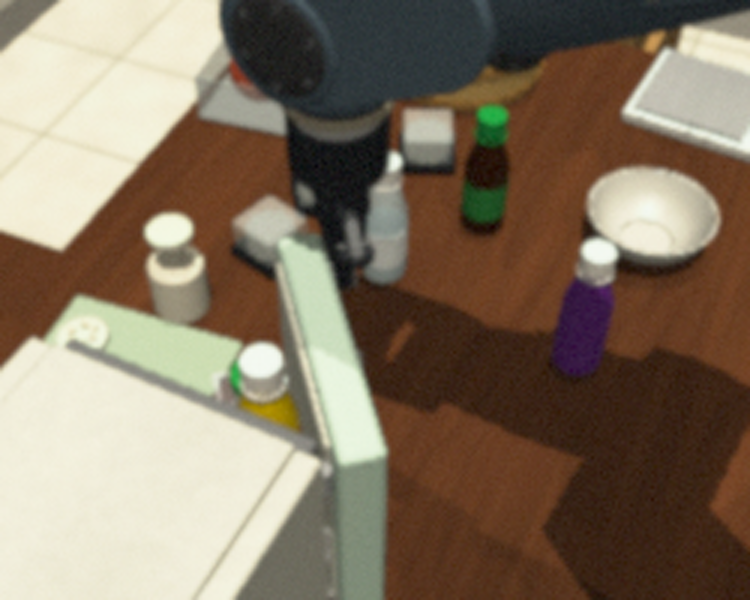

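Call:
send_rows(
  series=[
    {"travel":[0.07,0.018,0.005],"rotation":[0,0,-0.023]},
    {"travel":[0.17,0.04,0.005],"rotation":[0,0,-0.054]},
    {"travel":[0.28,0.058,0.005],"rotation":[0,0,-0.087]},
    {"travel":[0.37,0.07,0.005],"rotation":[0,0,-0.114]},
    {"travel":[0.44,0.076,0.005],"rotation":[0,0,-0.135]},
  ],
)

```text
time: 19.08
ee_pos: [0.5769, -0.0052, 0.2413]
tcp_rot: [0.0, 0.907, 0.421, 0.001]
force: [-0.5, 0.1, -0.3]
grip_width: -0.0003
```

Run:
```python
from h import *
arc(np.array([.9,.94,.98,1.03,1.08]))
```

```text
t 19.07 th_tool 0.8699 doorframe -0.0596 -0.2031 z 0.2413 F [-0.5  0.1 -0.3] Fn -0.29 q6 0.61
0.9 [0.058, 0.017, -0.002] -0.0192
0.94 [0.14, 0.036, -0.002] -0.0446
0.98 [0.223, 0.053, -0.002] -0.0701
1.03 [0.327, 0.069, -0.002] -0.1019
1.08 [0.433, 0.08, -0.002] -0.1338
```

Call:
send_rows(
  series=[
    {"travel":[0.06,0.017,0],"rotation":[0,0,-0.019]},
    {"travel":[0.14,0.036,0],"rotation":[0,0,-0.045]},
    {"travel":[0.223,0.053,0],"rotation":[0,0,-0.07]},
    {"travel":[0.327,0.069,0],"rotation":[0,0,-0.102]},
    {"travel":[0.41,0.078,0],"rotation":[0,0,-0.127]},
  ],
)

```text
time: 19.7
ee_pos: [0.6098, 0.0216, 0.2413]
tcp_rot: [0.0, 0.86, 0.511, 0.001]
force: [-1.1, -0.8, 1.0]
grip_width: 0.0
```

Run:
```python
from h import *
arc(np.array([1.1,1.14,1.18,1.22,1.25]))
```

```text
t 19.7 th_tool 1.0721 doorframe -0.06 -0.203 z 0.2413 F [-1.1 -0.8  1. ] Fn -1.25 q6 0.46
1.1 [0.056, 0.016, -0.002] -0.0177
1.14 [0.139, 0.036, -0.002] -0.0432
1.18 [0.222, 0.053, -0.002] -0.0687
1.22 [0.305, 0.066, -0.001] -0.0941
1.25 [0.368, 0.074, -0.001] -0.1132
```

Call:
send_rows(
  series=[
    {"travel":[0.056,0.016,0],"rotation":[0,0,-0.018]},
    {"travel":[0.139,0.036,0],"rotation":[0,0,-0.043]},
    {"travel":[0.222,0.053,0],"rotation":[0,0,-0.069]},
    {"travel":[0.305,0.066,0],"rotation":[0,0,-0.094]},
    {"travel":[0.368,0.074,0],"rotation":[0,0,-0.113]},
  ],
)

```text
time: 20.32
ee_pos: [0.6342, 0.0508, 0.2414]
tcp_rot: [0.0, 0.81, 0.586, 0.001]
force: [0.3, -0.3, -0.3]
grip_width: -0.0002
```

Run:
```python
from h import *
arc(np.array([1.27,1.29,1.32,1.345,1.37]))
x0,y0=150,90
cv2.imwrite("pics/q2_s.png",cv2.resize(eyes.get_image("side")[y0:y0+200,x0:x0+250,::-1],None,fx=3,fy=3,interpolation=2))
cv2.imwrite("pics/q2_t.png",cv2.resize(eyes.get_image("top")[130:280,100:310,::-1],None,fx=3.8,fy=3.8,interpolation=2))
```

```text
t 20.32 th_tool 1.2518 doorframe -0.0599 -0.203 z 0.2414 F [ 0.3 -0.3 -0.3] Fn -0.19 q6 0.33
1.27 [0.036, 0.01, -0.001] -0.0116
1.29 [0.077, 0.021, -0.001] -0.0243
1.32 [0.138, 0.036, -0.001] -0.0434
1.345 [0.19, 0.047, -0.001] -0.0593
1.37 [0.242, 0.056, -0.001] -0.0752
```

View pics/q2_s.png

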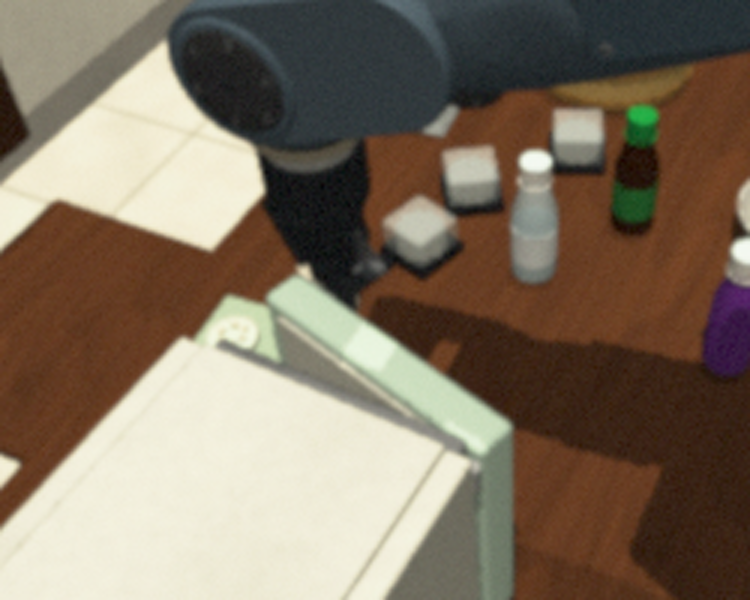

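View pics/q2_t.png

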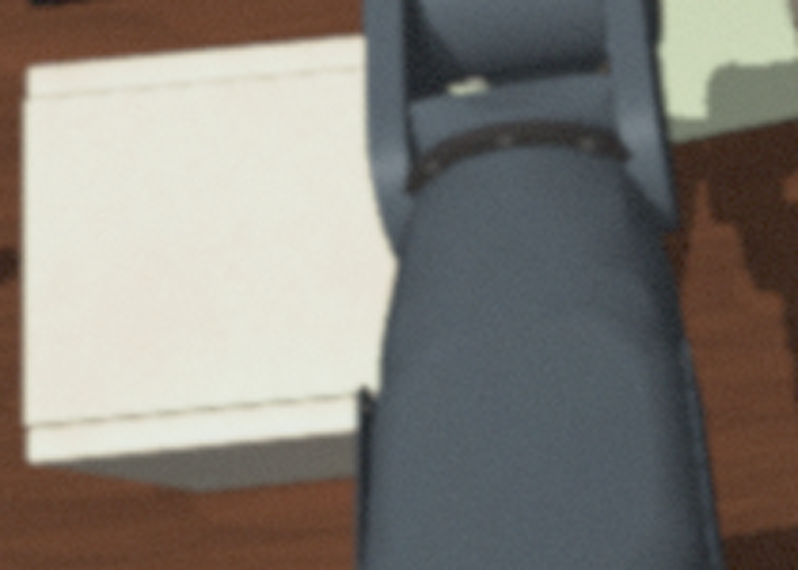

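Call:
send_rows(
  series=[
    {"travel":[0.036,0.01,0],"rotation":[0,0,-0.012]},
    {"travel":[0.077,0.021,0],"rotation":[0,0,-0.024]},
    {"travel":[0.118,0.031,0],"rotation":[0,0,-0.037]},
    {"travel":[0.159,0.04,0],"rotation":[0,0,-0.05]},
    {"travel":[0.19,0.047,0],"rotation":[0,0,-0.059]},
  ],
)

```text
time: 21.05
ee_pos: [0.6448, 0.0677, 0.2413]
tcp_rot: [0.0, 0.782, 0.623, 0.001]
force: [0.6, -0.2, 0.2]
grip_width: 0.0001
```

Run:
```python
from h import *
arc(np.array([1.36,1.375,1.39,1.4]))
```

```text
t 21.05 th_tool 1.3449 doorframe -0.0596 -0.2031 z 0.2413 F [ 0.6 -0.2  0.2] Fn -0.04 q6 0.26
1.36 [0.027, 0.008, -0.002] -0.0096
1.375 [0.057, 0.017, -0.002] -0.0191
1.39 [0.088, 0.024, -0.002] -0.0287
1.4 [0.109, 0.029, -0.001] -0.0351
```

Call:
send_rows(
  series=[
    {"travel":[0.027,0.008,0],"rotation":[0,0,-0.01]},
    {"travel":[0.05,0.014,0],"rotation":[0,0,-0.017]},
    {"travel":[0.07,0.02,0],"rotation":[0,0,-0.023]},
    {"travel":[0.088,0.024,0],"rotation":[0,0,-0.029]},
  ],
)

```text
time: 21.55
ee_pos: [0.6491, 0.0759, 0.2413]
tcp_rot: [0.0, 0.768, 0.641, 0.001]
force: [0.0, 0.2, -0.5]
grip_width: 0.0001
```

Call:
send_rows(
  series=[
    {"travel":[0.02,0.005,0],"rotation":[0,0,-0.006]},
    {"travel":[0.04,0.01,0],"rotation":[0,0,-0.012]},
  ],
)

```text
time: 21.8
ee_pos: [0.6509, 0.0797, 0.2414]
tcp_rot: [0.0, 0.761, 0.648, 0.001]
force: [-0.7, -0.6, 0.0]
grip_width: -0.0002
```

Run:
```python
from h import *
arc(np.array([1.42,1.43,1.44,1.45]))
```

```text
t 21.8 th_tool 1.4105 doorframe -0.06 -0.2029 z 0.2414 F [-0.7 -0.6  0. ] Fn -0.75 q6 0.21
1.42 [0.019, 0.007, -0.001] -0.0061
1.43 [0.04, 0.012, -0.001] -0.0124
1.44 [0.06, 0.018, -0.001] -0.0188
1.45 [0.08, 0.023, -0.001] -0.0252
```

Call:
send_rows(
  series=[
    {"travel":[0.02,0.006,0],"rotation":[0,0,-0.006]},
    {"travel":[0.03,0.01,0],"rotation":[0,0,-0.01]},
  ],
)

```text
time: 22.05
ee_pos: [0.6524, 0.0827, 0.2414]
tcp_rot: [0.0, 0.756, 0.654, 0.001]
force: [0.3, -1.3, -0.2]
grip_width: 0.0003
```

Call:
send_rows(
  series=[
    {"travel":[0.015,0.004,0],"rotation":[0,0,-0.005]},
    {"travel":[0.03,0.008,0],"rotation":[0,0,-0.01]},
  ],
)

```text
time: 22.3
ee_pos: [0.6537, 0.0856, 0.2414]
tcp_rot: [0.0, 0.751, 0.66, 0.001]
force: [-0.3, -0.4, 0.4]
grip_width: -0.0003
```

Call:
send_rows(
  series=[
    {"travel":[0.015,0.004,0],"rotation":[0,0,-0.005]},
  ],
)

```text
time: 22.42
ee_pos: [0.6543, 0.0871, 0.2414]
tcp_rot: [0.0, 0.748, 0.664, 0.001]
force: [-0.1, -1.3, 0.2]
grip_width: -0.0001
```

Call:
send_rows(
  series=[
    {"travel":[0.015,0.004,0],"rotation":[0,0,-0.005]},
  ],
)

```text
time: 22.55
ee_pos: [0.6548, 0.0882, 0.2414]
tcp_rot: [0.001, 0.745, 0.667, 0.0]
force: [-1.1, -4.5, 0.3]
grip_width: 0.0001
```

Run:
```python
from h import *
arc(np.array([1.45,1.46,1.47]))
```

```text
t 22.55 th_tool 1.4597 doorframe -0.061 -0.2026 z 0.2414 F [-1.1 -4.5  0.3] Fn -4.55 q6 0.17
1.45 [-0.01, -0.002, -0.001] 0.0062
1.46 [0.01, 0.004, -0.001] -0.0002
1.47 [0.031, 0.01, -0.001] -0.0066
```

Call:
send_rows(
  series=[
    {"travel":[0.012,0.003,0],"rotation":[0,0,-0.004]},
  ],
)

```text
time: 22.68
ee_pos: [0.6552, 0.089, 0.2413]
tcp_rot: [0.001, 0.743, 0.669, 0.0]
force: [-1.4, -4.4, 0.8]
grip_width: -0.0001
```

Call:
send_rows(
  series=[
    {"travel":[0.012,0.003,0],"rotation":[0,0,-0.004]},
  ],
)

```text
time: 22.8
ee_pos: [0.6556, 0.0899, 0.2413]
tcp_rot: [0.001, 0.741, 0.672, -0.0]
force: [-1.9, -5.2, 0.7]
grip_width: -0.0005
```

Call:
send_rows(
  series=[
    {"travel":[0.012,0.003,0],"rotation":[0,0,-0.004]},
  ],
)

```text
time: 22.92
ee_pos: [0.656, 0.0907, 0.2413]
tcp_rot: [0.001, 0.739, 0.674, -0.0]
force: [-2.0, -6.7, 0.8]
grip_width: 0.0003
```

Call:
send_rows(
  series=[
    {"travel":[0.012,0.003,0],"rotation":[0,0,-0.004]},
  ],
)

```text
time: 23.05
ee_pos: [0.6563, 0.0914, 0.2413]
tcp_rot: [0.001, 0.736, 0.676, -0.001]
force: [-3.6, -7.5, 1.2]
grip_width: -0.0
```

Call:
send_rows(
  series=[
    {"travel":[0.012,0.003,0],"rotation":[0,0,-0.004]},
  ],
)

```text
time: 23.18
ee_pos: [0.6566, 0.092, 0.2414]
tcp_rot: [0.001, 0.734, 0.679, -0.001]
force: [-2.9, -5.7, 0.1]
grip_width: -0.0
```

Call:
send_rows(
  series=[
    {"travel":[0.012,0.002,0],"rotation":[0,0,-0.003]},
  ],
)

```text
time: 23.3
ee_pos: [0.6568, 0.0926, 0.2414]
tcp_rot: [0.002, 0.733, 0.681, -0.002]
force: [-1.6, -7.8, 0.4]
grip_width: -0.0002
```

Call:
send_rows(
  series=[
    {"travel":[0.012,0.002,0],"rotation":[0,0,-0.003]},
  ],
)

```text
time: 23.42
ee_pos: [0.657, 0.0931, 0.2414]
tcp_rot: [0.002, 0.731, 0.682, -0.002]
force: [-1.9, -7.8, 0.7]
grip_width: -0.0005
```

Call:
send_rows(
  series=[
    {"travel":[0.012,0.002,0],"rotation":[0,0,-0.003]},
  ],
)

```text
time: 23.55
ee_pos: [0.6572, 0.0935, 0.2414]
tcp_rot: [0.002, 0.729, 0.684, -0.003]
force: [-2.5, -8.0, 1.0]
grip_width: 0.0001
```

Call:
send_rows(
  series=[
    {"travel":[0.016,0.002,0],"rotation":[0,0,-0.003]},
  ],
)

```text
time: 23.68
ee_pos: [0.6575, 0.0942, 0.2414]
tcp_rot: [0.002, 0.728, 0.686, -0.004]
force: [-1.5, -8.5, 0.8]
grip_width: 0.0002
```

Call:
send_rows(
  series=[
    {"travel":[0.016,0.002,0],"rotation":[0,0,-0.003]},
  ],
)

```text
time: 23.8
ee_pos: [0.6578, 0.0949, 0.2414]
tcp_rot: [0.003, 0.726, 0.687, -0.004]
force: [-2.3, -9.5, 1.2]
grip_width: -0.0
```

Call:
send_rows(
  series=[
    {"travel":[0.016,0.002,0],"rotation":[0,0,-0.003]},
  ],
)

```text
time: 23.92
ee_pos: [0.658, 0.0955, 0.2414]
tcp_rot: [0.003, 0.725, 0.689, -0.005]
force: [-1.7, -8.4, 0.4]
grip_width: -0.0004
```

Run:
```python
from h import *
arc([1.5])
```

```text
t 23.93 th_tool 1.5203 doorframe -0.0657 -0.2014 z 0.2414 F [-1.7 -8.4  0.4] Fn -8.45 q6 0.13
1.5 [0.016, 0.003, -0.001] 0.0129
```

Call:
send_rows(
  series=[
    {"travel":[0.017,0.002,0],"rotation":[0,0,0]},
  ],
)

```text
time: 24.05
ee_pos: [0.6583, 0.0965, 0.2415]
tcp_rot: [0.004, 0.725, 0.689, -0.005]
force: [-0.8, -6.1, 1.8]
grip_width: 0.0003
```

Call:
send_rows(
  series=[
    {"travel":[0.017,0.002,0],"rotation":[0,0,0]},
  ],
)

```text
time: 24.18
ee_pos: [0.6587, 0.0977, 0.2415]
tcp_rot: [0.004, 0.725, 0.689, -0.006]
force: [-0.5, -4.5, 0.1]
grip_width: 0.0001
```

Call:
send_rows(
  series=[
    {"travel":[0.017,0.002,0],"rotation":[0,0,0]},
  ],
)

```text
time: 24.3
ee_pos: [0.6591, 0.0995, 0.2415]
tcp_rot: [0.004, 0.725, 0.689, -0.005]
force: [-1.3, -6.7, 0.6]
grip_width: 0.0001
```

Call:
send_rows(
  series=[
    {"travel":[0.017,0.002,0],"rotation":[0,0,0]},
  ],
)

```text
time: 24.42
ee_pos: [0.6593, 0.1003, 0.2414]
tcp_rot: [0.004, 0.725, 0.689, -0.006]
force: [-2.4, -12.7, 2.1]
grip_width: 0.0002
```

Call:
send_rows(
  series=[
    {"travel":[0.012,0.001,0],"rotation":[0,0,0]},
  ],
)

```text
time: 24.55
ee_pos: [0.6593, 0.1003, 0.2414]
tcp_rot: [0.005, 0.725, 0.689, -0.007]
force: [-2.6, -11.8, 3.0]
grip_width: -0.0004
```

Run:
```python
from h import *
arc([1.5])
```

```text
t 24.55 th_tool 1.5197 doorframe -0.0607 -0.2025 z 0.2414 F [ -2.6 -11.8   3. ] Fn -11.87 q6 0.14
1.5 [-0.033, -0.007, 0.0] 0.0125
```

A peak of about 9.5 N, a dip to about 4.5 N, then a stiff rise: the snap and the buffer. Backing off gently, watching whether the door follows.

Call:
send_rows(
  series=[
    {"travel":[-0.01,0,0],"rotation":[0,0,0]},
  ],
)

```text
time: 24.68
ee_pos: [0.6593, 0.0993, 0.2415]
tcp_rot: [0.005, 0.725, 0.689, -0.007]
force: [0.1, -0.0, 0.8]
grip_width: -0.0004
```

Call:
send_rows(
  series=[
    {"travel":[-0.015,0,0],"rotation":[0,0,0]},
  ],
)

```text
time: 24.8
ee_pos: [0.6592, 0.0983, 0.2415]
tcp_rot: [0.005, 0.725, 0.689, -0.007]
force: [0.6, 0.0, -0.5]
grip_width: -0.0003
```

Call:
send_rows(
  series=[
    {"travel":[-0.02,0,0],"rotation":[0,0,0]},
  ],
)

```text
time: 24.92
ee_pos: [0.6591, 0.0967, 0.2415]
tcp_rot: [0.004, 0.725, 0.689, -0.007]
force: [-0.2, -0.0, 0.2]
grip_width: 0.0002
```

Call:
send_rows(
  series=[
    {"travel":[-0.03,0,0],"rotation":[0,0,0]},
    {"travel":[-0.1,0,0],"rotation":[0,0,0]},
    {"travel":[-0.2,0,0],"rotation":[0,0,0]},
  ],
)

```text
time: 25.3
ee_pos: [0.6581, 0.0762, 0.2418]
tcp_rot: [0.004, 0.725, 0.689, -0.007]
force: [0.2, -0.6, -0.2]
grip_width: 0.0003
```

Call:
send_rows(
  series=[
    {"travel":[-0.2,0,0],"rotation":[0,0,0]},
    {"travel":[-0.5,0,0],"rotation":[0,0,0]},
    {"travel":[-0.8,0,0],"rotation":[0,0,0]},
    {"travel":[-1,0,0],"rotation":[0,0,0]},
  ],
)

```text
time: 25.8
ee_pos: [0.6528, -0.026, 0.2435]
tcp_rot: [0.005, 0.725, 0.689, -0.007]
force: [1.7, 0.2, -0.6]
grip_width: -0.0001
```

Call:
send_rows(
  series=[
    {"travel":[-0.3,0,-0.1],"rotation":[0,0,0]},
    {"travel":[-0.6,0,-0.3],"rotation":[0,0,0]},
    {"travel":[-0.9,0,-0.6],"rotation":[0,0,0]},
    {"travel":[-1,0,-0.8],"rotation":[0,0,0]},
  ],
)

```text
time: 26.3
ee_pos: [0.6477, -0.1268, 0.3266]
tcp_rot: [0.005, 0.726, 0.688, -0.006]
force: [-0.3, 1.0, -0.5]
grip_width: 0.0
```

Run:
```python
from h import *
plan([.4,-.2,.3])
cv2.imwrite("pics/f_s.png",cv2.resize(eyes.get_image("side")[80:320,120:440,::-1],None,fx=2.4,fy=2.4,interpolation=2))
cv2.imwrite("pics/f_t.png",eyes.get_image("top")[:,:,::-1])
```

```text
t 26.3 p [ 0.6477 -0.1268  0.3266] w 0.0 F [-0.26  1.04 -0.46]
full travel [-0.858 -2.434  0.283] full rot [0. 0. 0.] deg 0.0
```

View pics/f_s.png

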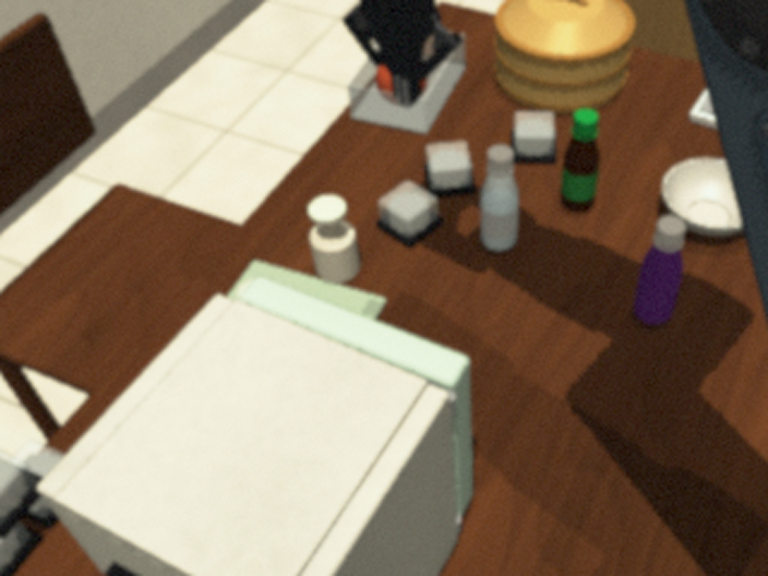

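View pics/f_t.png

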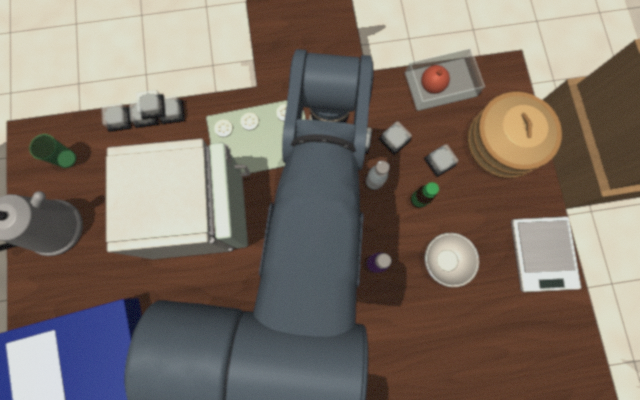

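Run:
```python
from h import *
a=cv2.imread("pics/f_t.png")
cv2.imwrite("pics/f_tz.png",cv2.resize(a[125:275,95:265],None,fx=4,fy=4,interpolation=2))
s=eyes.get_image("side")[170:300,190:330,::-1]
cv2.imwrite("pics/f_sz.png",cv2.resize(s,None,fx=4.5,fy=4.5,interpolation=2))
```

```text
(no output)
```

View pics/f_tz.png

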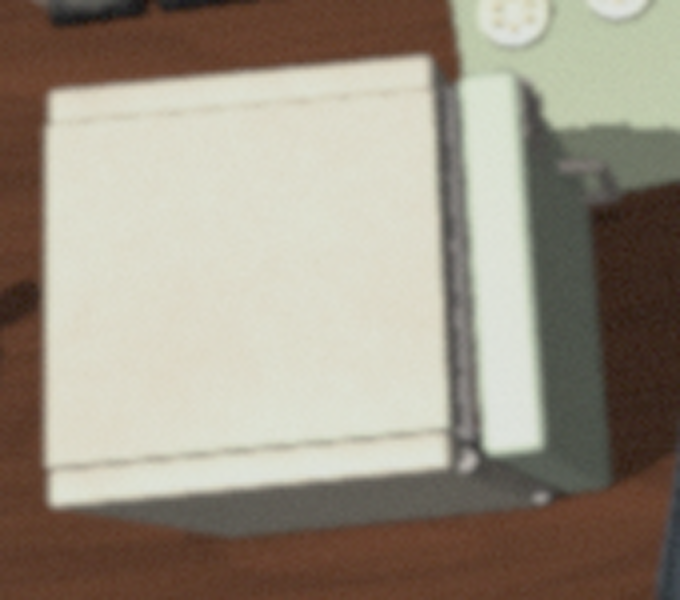

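View pics/f_sz.png

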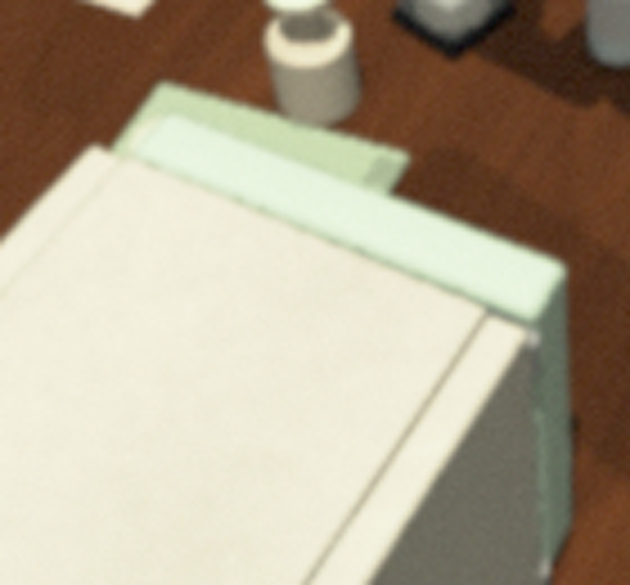

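Run:
```python
from h import *
T=lambda x,y:(x/4+95,y/4+125); S=lambda x,y:(x/4.5+190,y/4.5+170)
def L(n,a,b,z):
    d=atz(n,b,z)-atz(n,a,z); return round(np.arctan2(d[0],-d[1])*-1+0,4) , d.round(3)
ang=lambda n,a,b,z:(lambda d:np.degrees(np.arctan2(d[1],d[0])))(atz(n,a,z)-atz(n,b,z))
print("top fridge front",ang("top",T(433,62),T(449,462),.285),"door outer",ang("top",T(520,85),T(543,440),.27),"door inner",ang("top",T(463,95),T(485,445),.27))
print("top fridge sides/back",ang("top",T(48,95),T(50,500),.285))
print("side fridge front",ang("side",S(103,150),S(524,330),.285),"door outer",ang("side",S(190,122),S(555,262),.27))
b=cv2.imread("pics/f_s.png")
a1=eyes.get_image("side");  print(monitor.state()['time'])
```

```text
top fridge front -3.360551933518155 door outer -2.597379689022401 door inner -2.313164647743849
top fridge sides/back -2.6539110050186396
side fridge front -2.929860959396844 door outer -1.402748398011778
26.5
```

Call:
send_rows(
  series=[
    {"travel":[-0.2,0,-0.1],"rotation":[0,0,0]},
    {"travel":[-0.2,0,-0.1],"rotation":[0,0,0]},
    {"travel":[-0.2,0,-0.1],"rotation":[0,0,0]},
    {"travel":[-0.2,0,-0.1],"rotation":[0,0,0]},
    {"travel":[-0.2,0,-0.1],"rotation":[0,0,0]},
  ],
)

```text
time: 27.12
ee_pos: [0.6467, -0.1441, 0.3346]
tcp_rot: [0.004, 0.725, 0.689, -0.007]
force: [0.4, -0.5, 0.8]
grip_width: -0.0001
```

Run:
```python
from h import *
a=cv2.imread("pics/f_t.png")[125:275,95:265].astype(int); b=eyes.get_image("top")[125:275,95:265,::-1].astype(int)
print("door region mean diff",abs(a-b).mean(), (abs(a-b).max(2)>40).sum())
o=cv2.imread("pics/top0.png").astype(int); n=eyes.get_image("top")[:,:,::-1].astype(int)
for k,(x,y) in dict(bowl=(452,260),tea=(428,193),purple=(380,262),water=(378,172),box2=(397,137),box3=(442,159)).items():
    print(k,abs(o[y-12:y+12,x-12:x+12]-n[y-12:y+12,x-12:x+12]).mean().round(1))
print(monitor.state()['time'],monitor.state()['force'].round(1)); env.close_job()
```

```text
door region mean diff 2.046967320261438 5
bowl 2.4
tea 2.9
purple 33.0
water 27.1
box2 3.2
box3 2.3
27.225 [ 0.  -0.  -0.3]
the job is handed in; nothing more can be done
```

The juice bottle stands in the middle bay of the door rack, and the fridge door is shut and, by every sign, latched. I handed the job in at about 27 s.

- **Bottle:** I gripped the yellow bottle by its cap and lowered it into the bay until I felt the floor (about 5–7 N). It stood upright after I let go. I last saw it in pictures taken while the door was closing, and it can't be seen now that the door is shut.
- **Door:** I pushed on the scuff plate. The force rose to about 9.5 N, dipped to about 4.5 N, then climbed sharply to about 13 N, which was the highest reading. After I backed off 1 mm the force was zero, and the door did not follow the fingers.
- **Last checks:** The door measured about 0.01–0.03 rad past parallel with the fridge front. This is rough, because the two views differ by about 1°. The door did not move over the following 0.9 s.
- **Other things:** The bowl, tea bottle and two of the cake boxes matched the first picture. The patches for the water bottle and the purple bottle differed. Pictures after the push show both standing about where they were, with the arm's shadow over that area, so I took shading as the cause. I didn't measure them separately. I didn't compare the third cake box or the cake press.

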